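# Stretch a brake return spring onto its anchor post with a spring puller

### The arm

A 7-joint arm with a two-finger parallel gripper is mounted at the origin on the work surface. World frame = base frame: x ahead of the robot, y to its left, z up, the work surface at z = 0. Lengths are in m, angles in rad, forces in N, time in s.
With the tool pointing down it reaches from about 0.425 to 0.95 m from the base axis. Payload 4.7 kg.
Tool frame: the origin (TCP) lies on the centre line of the jaws, within the pads' length; the fingertips stand robot.nose_length ahead of it and the grasp point (between the pads) lies 8 mm behind it (robot.nose_length is the distance from the TCP to the fingertips, in m); z points along the fingers, x is the direction in which the jaws open and shut, and the axes are right-handed (so a half turn about z gives the same grasp; the last joint's range is limited). The gripper opens to 85 mm and grips with 20 to 120 N. Pads are 22 mm wide; open, the fingers measure 114 mm over their backs; the gripper's body (76 mm by 85 mm) begins 54 mm behind the grasp point. The pads swing forward as they close: fully open they stand 13 mm farther back than shut.
Start: joints at [-1.314, 0.469, -0.049, 1.532, 0.024, 1.141, -0.082], TCP at [0.19, 0.648, 0.242] pointing down, gripper open.
Joint ranges: [-2.59, 2.59], [-0.33, 1.99], [-1.39, 1.29], [0.1, 2.45], [-1.04, 4.18], [0.21, 1.99], [-2.66, 2.66]. Speed limits (rad/s): [2.57, 2.57, 3.14, 3.14, 3.14, 3.14, 3.14].

### API

Orientations are given as [roll, pitch, yaw] about the fixed x, y, z axes, in that order (R = Rz(yaw) Ry(pitch) Rx(roll)).
In Python, from plant import robot gives the robot as it stands. Calls block until the motion is done:
- robot.goto(position, orientation): joint-space move of the TCP to a pose.
- robot.move_straight(position, vel=0.15, attitude=None, contact_N=None): straight line of the TCP; attitude=None keeps the orientation; vel is the mean speed in m/s. With contact_N (N) it stops when the force on the tool has changed by that much, and returns True; else False.
- robot.move_joints(angles): joint-space move.
- robot.grip(opening, strength=None): opening from 0.0 (shut) to 1.0 (fully open); strength is the grip in N (None keeps the last); returns when the fingers have stopped.
- robot.sleep(seconds).
- robot.inverse_kinematics(position, orientation): joint angles nearest the present ones, or None.
- robot.sense(): the state.
- robot.grab_frame(name): name is "scene" or "top"; returns a dict with "image" (480x640x3 uint8, red, green, blue), "range_z" (480x640 float32, m along the optical axis (not along the pixel's ray), 0 where there is no reading), "fx", "fy", "cx", "cy" (pixels), "dist_coeffs" ([k1, k2, p1, p2, k3] as OpenCV has them; the pictures are not rectified), "R" (3x3) and "t" (3): a world point X has camera coordinates R X + t. Camera axes: x right, y down, z forward; pixel columns grow to the right and rows downward; lengths in m; the calibration is good to about 2 mm. A picture is of the moment at which its call begins.
A pose or a line that the arm cannot do raises robot.IKError and nothing moves.
- robot.close_job(): hands the job in, once; it reports no verdict.
The state is a dict: "t": time; "joint_pos": joint angles; "joint_velocities": joint speeds; "effort": joint torques, N m; "tcp_pos": TCP position; "tcp_rot": TCP orientation; "wrist_force": force on the tool from outside, world axes, zero at the start; "torque": the same for the moment, N m; "opening": opening from 0.0 (shut) to 1.0 (fully open).
Only numpy, scipy, OpenCV 4.12 (cv2) and the standard library are available. Lean on these libraries where they do the work, as an engineer would, in place of code of your own. Each camera call takes 0.05 s, during which the arm holds its last target.

### The job

Take the T-handled spring puller from the tool rack, hook its toe into the eye at the free end of the brake's return spring, and with it stretch the spring and swing it in gently so that its open hook catches round the headed anchor post, without overstretching it and without bumping the hook hard on the post. Ease the spring back until the post alone holds it, then stand the puller back, fully home and upright, in the same hole of the rack it came from. Keep the gripper off the hook and leave everything else where it is.

Things in the scene. Friction and masses are not known exactly. Their poses are not given: they have to be found in the camera images.
- anchor_pin (a point): Fixed upright pin on the 260 mm round brake backing plate that holds the spring's other end; point in the spring's level mid-plane, 24 mm above the plate. The spring swings about this pin; spring, hook and eye always stay in that plane. A brake shoe stands round the plate's side away from where the spring starts, its top 20 mm above the plane.
- slot_mid (a point): Middle of the slotted base strip (60 x 22 x 5 mm) that carries the anchor post, in the spring's plane, 123 to 126 mm from anchor_pin. The slot runs level, square to the line to anchor_pin. The post is clamped anywhere along it, up to 15 mm either side of this point: its place is not measured and must be seen or felt. Post: 10 mm round stud; its head, 15 mm across, spans 5 to 8 mm above this plane.
- hook_seat (a point): Centre of the round bend of the spring's open wire hook, where the post's axis comes to lie (within 1.5 mm). x points outward along the spring, y level to the left of x, z up. 110 mm + joint stretch from anchor_pin. Bend: half circle of 8.5 mm centreline radius on the +x side; straight leg back to the coil at y = +8.5 mm (x 0 to -27); short free tip ends at x -3, y -9 mm. Wire 4.4 mm thick.
- pull_eye (a point): Centre of the closed round eye of the same wire beyond the hook's bend, 20.5 mm outward (+x) of hook_seat: the puller's toe goes down into it. Inner diameter 19 mm, outer 28 mm, wire 4.4 mm thick. Free space under it: 20 mm, down to the backing plate.
- stretch (a joint): How far the spring is stretched, in m (0 = closed coils). It pulls inward with 1.2 N + 0.3 N per mm. More than 33 mm (11.1 N) overstretches it and is a failure; 24 to 29 mm is what it takes to pass the post.
- swing (a joint): Angle of the spring about anchor_pin, in rad, counter-clockwise from above; starts at 0.4 to 0.6 and is 0 within 0.14 when the spring points at the post. It stays where it is left (light friction).
- hook: The hook and eye; frame as hook_seat. The hook is open to -x and -y; the spring starts swung to the side from which it can catch: stretch it until the post's axis would lie at hook x of -10.5 to -18 mm (behind the tip), swing it clockwise seen from above (to -y) till the leg meets the post, then ease back inward. More than 12 N between hook and post spoils it.
- post: The slotted strip together with the anchor post clamped in it; origin on the backing plate 24 mm under slot_mid; its x runs along the slot.
- puller_grip (a point): Centre of the puller's black T-handle bar, 95 mm long (this frame's x), 30 wide (y), 26 high; z up. Starts standing in the rack, bar centre 85 mm above the bench. Below the bar a 14 mm neck, 12 mm long, then a 44 mm round flange, 5 mm thick, whose underside (30 mm below this point) rests on the rack, then a 7 mm shank. About 160 g.
- puller_toe (a point): Bottom end of the puller's shank, on its axis, 71.5 mm below puller_grip; the shank's end lies 3.5 mm lower. Its toe, 6 mm thick, points along this frame's -y and reaches 8.5 mm from the shank's axis, so that shank and toe together measure 12 mm by 7 mm.
- rack: Black steel rack block, 76 x 180 x 55 mm (x, y, z), origin under its centre, with two square holes through it, 25 mm wide, centred at y = -50 and +50 mm; at the start the puller stands in one and the nut driver in the other.
- nut_driver_mid (a point): A nut driver with a 28 mm round upright handle in the rack's other hole; middle of its handle, 85 mm above the bench; its top is 106 mm above the bench. To be left alone.
- bearing: Bearing race lying on the bench, 68 mm across, 18 mm high, origin under its centre. To be left alone.
- wrench: Wrench lying on the bench. To be left alone.
- hammer: Hammer with a wooden handle lying on the bench. To be left alone.
- tin_mid (a point): Closed tin, 74 mm across, 75 mm high, its centre. To be left alone.
Not all that is in view belongs to the job. What is shaped like the part that bears puller_grip but orange is not meant.

How it is judged:
On the way, in this order (a step that is already met when the one before it is completed fails the run):
1. the puller's toe is in the eye and has the spring stretched by more than 8 mm (contact force between puller and hook above 2 N and value of joint stretch above 0.008 m and distance between puller_toe and pull_eye below 0.018 m), for 0.2 s.
2. the hook is round the anchor post and pulls on it (contact force between hook and post above 2 N and value of joint stretch above 0.007 m and y of post in the frame of hook_seat between -0.021 and 0.021 m and x of post in the frame of hook_seat between -0.003 and 0.005 m), for 0.2 s.
At the end, for the whole second after the job is handed in: The hook is round the post, holding the spring stretched over 7 mm and pulling on the post with over 2 N; the puller is off the hook and stands at rest on the rack, upright within 0.08 rad, in the hole it came from, its handle within 15 mm of its start (all of step 2 and contact force between puller and hook below 0.1 N and distance of puller_grip from where it was at the start of the episode below 0.015 m and angle between puller_grip's own z axis and vertical below 0.08 rad and linear speed of puller below 0.02 m/s and contact force between puller and rack above 0.5 N); the robot touches nothing.
It fails at once if the spring is overstretched (more than 33 mm) (value of joint stretch above 0.033 m).
It fails at once if the hook is forced or snapped against the post with more than 12 N (contact force between hook and post above 12 N).
It fails at once if the gripper touches the spring's hook (contact force between the fingers and hook above 0.5 N).
It fails at once if the puller or gripper is pushed against the post with more than 10 N (contact force between any of puller, the fingers and post above 10 N).
It fails at once if a bystander is moved by more than 30 mm (distance of any of nut_driver_mid, bearing, wrench, hammer, tin_mid from where it was at the start of the episode above 0.03 m).
It also fails if it takes over 72 s, if anything falls off the work surface, if the arm or the gripper's body presses on something with over 40 N, if the wrist force passes 120 N, or if a joint passes its speed limit or range.

## Working session

There is one attempt and no reset: what is moved stays moved. The work goes in short steps, each a Python script; the robot and the scene stay as the last script left them, time stands still between calls to the robot, and variables do not carry over. Pictures are saved under pics/ and viewed, and the job is handed in when it is done.

```bash
ls; mkdir -p pics
python3 - <<'E'
from plant import robot
import cv2,numpy as np
print(robot.sense(), robot.nose_length)
for n in ("scene","top"):
    f=robot.grab_frame(n)
    cv2.imwrite(f"pics/{n}0.png",f["image"][:,:,::-1])
    np.savez(f"{n}0.npz",**f)
    print(n,f["fx"],f["fy"],f["cx"],f["cy"],f["dist_coeffs"],f["R"],f["t"])
E
```

```text
pics
{'t': 0.0, 'joint_pos': array([-1.31389925,  0.46946213, -0.04858981,  1.53371241,  0.02409719,
        1.14100033, -0.08231599]), 'joint_velocities': array([-0.00211287,  0.00039777, -0.00095317,  0.00034506,  0.00011385,
        0.00090084, -0.00029585]), 'effort': array([-8.58091717e-04, -5.10293663e+01, -4.68900218e-02, -2.37716085e+01,
        1.07028085e-02,  7.67764344e-03,  3.85500655e-06]), 'tcp_pos': array([0.19012778, 0.6470727 , 0.24123961]), 'tcp_rot': array([3.14151869e+00, 1.99530760e-03, 1.28500948e+00]), 'wrist_force': array([ 0.30043334, -0.27289495, -0.11571084]), 'torque': array([ 0.00135312, -0.0286451 ,  0.01204295]), 'opening': 1.000402170509402} 0.011
scene 499.0911107513965 499.0911107513965 314.9389279160922 241.26189747398715 [0.01260253 0.         0.         0.         0.        ] [[ 0.60310056  0.79764212  0.00606282]
 [ 0.6005948  -0.44908409 -0.6615205 ]
 [-0.5249339   0.40260468 -0.74990258]] [-0.32259967 -0.26151403  1.36313086]
top 506.3596974864035 506.3596974864035 315.49119947036036 240.1946544164362 [-0.04449956  0.          0.          0.          0.        ] [[ 0.07154966 -0.99742788  0.00427523]
 [-0.97264186 -0.07072013 -0.22128368]
 [ 0.22101685  0.01167451 -0.97520011]] [-0.03151807  0.54663039  1.06013782]
```

View pics/scene0.png

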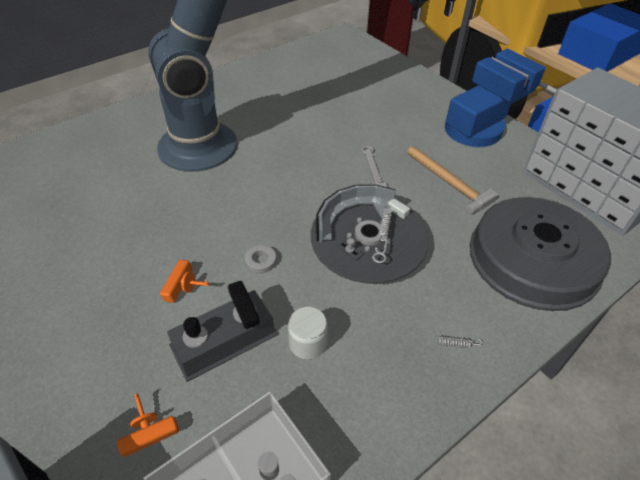

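View pics/top0.png

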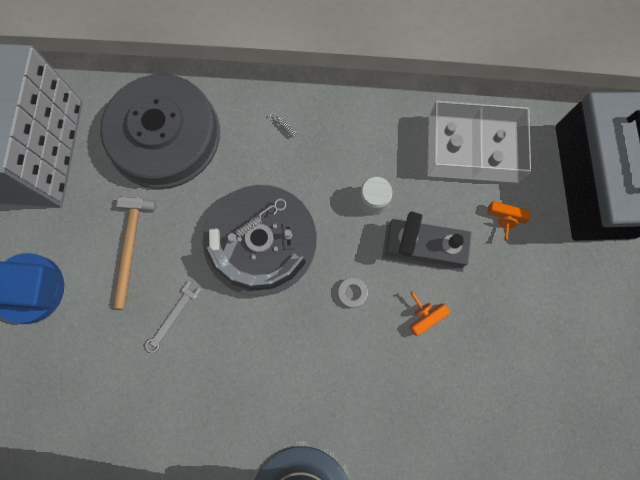

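```bash
cat > h.py <<'E'
import numpy as np, cv2
def K(f): return np.array([[f["fx"],0,f["cx"]],[0,f["fy"],f["cy"]],[0,0,1.]])
def proj(f,X):
    p,_=cv2.projectPoints(np.atleast_2d(np.array(X,float)),cv2.Rodrigues(np.array(f["R"]))[0],np.array(f["t"],float),K(f),np.array(f["dist_coeffs"],float)); return p[:,0]
def ray(f,uv):
    n=cv2.undistortPoints(np.array(uv,float).reshape(-1,1,2),K(f),np.array(f["dist_coeffs"],float))[:,0]
    d=np.c_[n,np.ones(len(n))]@np.array(f["R"]); c=-np.array(f["R"]).T@np.array(f["t"])
    return c,d
def atz(f,uv,z):
    c,d=ray(f,uv); return c+d*((z-c[2])/d[:,2])[:,None]
def cloud(f):
    h,w=f["range_z"].shape; u,v=np.meshgrid(np.arange(w),np.arange(h))
    c,d=ray(f,np.c_[u.ravel(),v.ravel()]); return (c+d*np.array(f["range_z"]).ravel()[:,None]).reshape(h,w,3)
def crop(f,name,x0,y0,x1,y1,s):
    im=f["image"][y0:y1,x0:x1,::-1]; im=cv2.resize(im,None,fx=s,fy=s,interpolation=cv2.INTER_CUBIC); cv2.imwrite("pics/"+name+".png",im)
E
python3 - <<'E'
from h import *
T=dict(np.load("top0.npz"));S=dict(np.load("scene0.npz"))
crop(T,"t_plate",185,175,325,300,5)
crop(S,"s_plate",305,170,440,285,5)
crop(T,"t_rack",345,170,485,280,5)
crop(S,"s_rack",155,260,335,385,4)
print(proj(T,[[0.19,0.647,0.24]]),proj(S,[[0.19,0.647,0.24]]))
E
```

```text
[[-56.17858904 387.77997903]] [[430.24886633  18.95522673]]
```

View pics/t_plate.png

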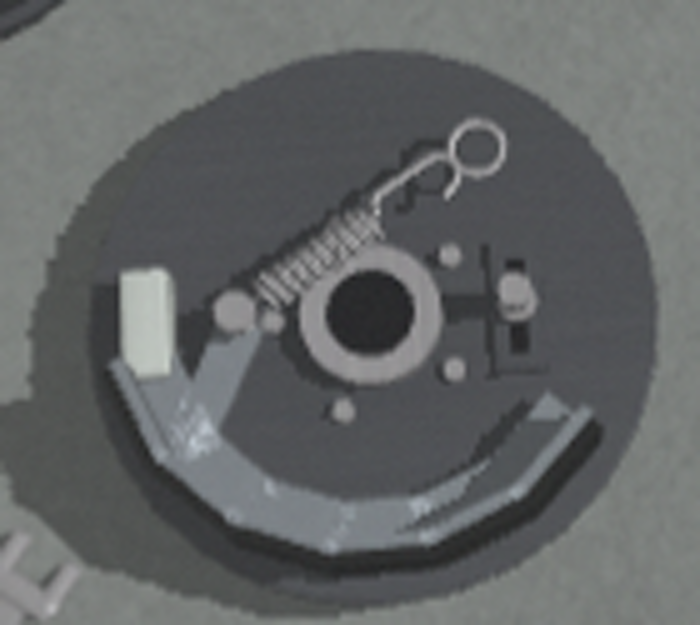

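View pics/s_plate.png

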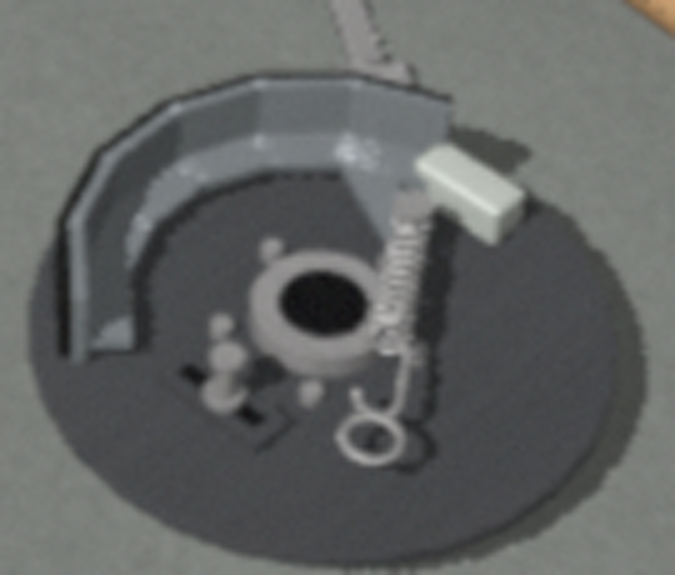

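View pics/t_rack.png

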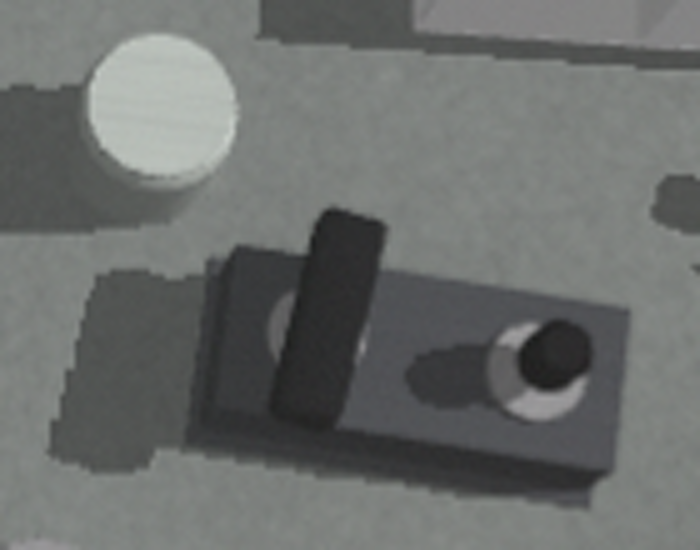

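View pics/s_rack.png

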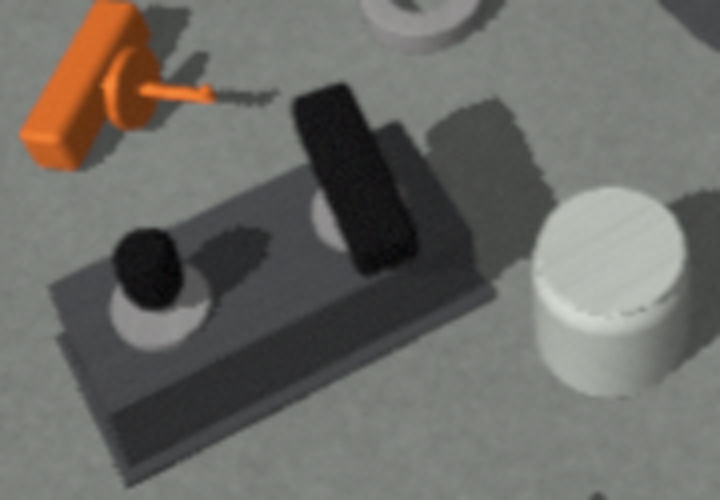

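Run:
```python
from h import *
np.set_printoptions(precision=4,suppress=True)
T=dict(np.load("top0.npz"));S=dict(np.load("scene0.npz"))
ct=cloud(T);cs=cloud(S)
def med(c,u,v,r=1): return np.median(c[v-r:v+r+1,u-r:u+r+1].reshape(-1,3),0)
tp=lambda x,y:(185+(x+.5)/5-.5,175+(y+.5)/5-.5)
sp=lambda x,y:(305+(x+.5)/5-.5,170+(y+.5)/5-.5)
for n,p in dict(plate1=(340,90),plate2=(600,300),plate3=(400,420),plate4=(130,240),pinhead=(235,312),posthead=(514,290),lug=(148,320),hub=(320,315)).items():
    u,v=tp(*p); print("top",n,med(ct,round(u),round(v)))
for n,p in dict(plate1=(300,500),plate2=(560,300),plate3=(160,320),pinhead=(413,200),posttop=(229,352),postlow=(225,392)).items():
    u,v=sp(*p); print("scn",n,med(cs,round(u),round(v)))
# bench
for u,v in((330,330),(330,150),(150,150)): print("bench",med(ct,u,v,3))
h=ct[...,2]
for n,(u,v) in dict(bar=(411,233),rack=(430,230),racktop2=(400,250),nd=(456,240),tin=(377,192)).items(): print(n,med(ct,u,v))
```

```text
top plate1 [0.654  0.1604 0.0358]
top plate2 [0.564  0.0329 0.0354]
top plate3 [0.5018 0.1183 0.0356]
top plate4 [0.5766 0.25   0.0341]
top pinhead [0.5394 0.1915 0.0698]
top posthead [0.5583 0.0719 0.0671]
top lug [0.5349 0.2339 0.0558]
top hub [0.545  0.1575 0.0483]
scn plate1 [0.6229 0.0635 0.0367]
scn plate2 [0.6052 0.2304 0.0362]
scn plate3 [0.5085 0.0795 0.0366]
scn pinhead [0.5411 0.1948 0.0682]
scn posttop [0.5606 0.0724 0.0679]
scn postlow [0.5662 0.0692 0.0491]
bench [ 0.3569 -0.0388 -0.0004]
bench [ 0.7891 -0.0105 -0.0008]
bench [0.73   0.4032 0.0708]
bar [ 0.5701 -0.1965  0.097 ]
rack [ 0.5912 -0.2471  0.0539]
racktop2 [ 0.5317 -0.1747  0.0938]
nd [ 0.5601 -0.292   0.1044]
tin [ 0.6646 -0.1216  0.0747]
```

Run:
```python
from h import *
T=dict(np.load("top0.npz"));S=dict(np.load("scene0.npz"))
crop(T,"t_post",265,215,310,255,16)
crop(T,"t_pin",222,220,262,250,16)
crop(T,"t_eye",255,190,300,225,16)
crop(S,"s_post",335,225,375,260,16)
crop(S,"s_eye",365,235,395,265,16)
crop(S,"s_pin",375,195,405,225,16)
ims=[cv2.imread(f"pics/{n}.png") for n in("t_post","t_pin","t_eye","s_post","s_eye","s_pin")]
for k,g in enumerate((ims[:3],ims[3:])):
    pass
```

```text
(no output)
```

View pics/t_post.png

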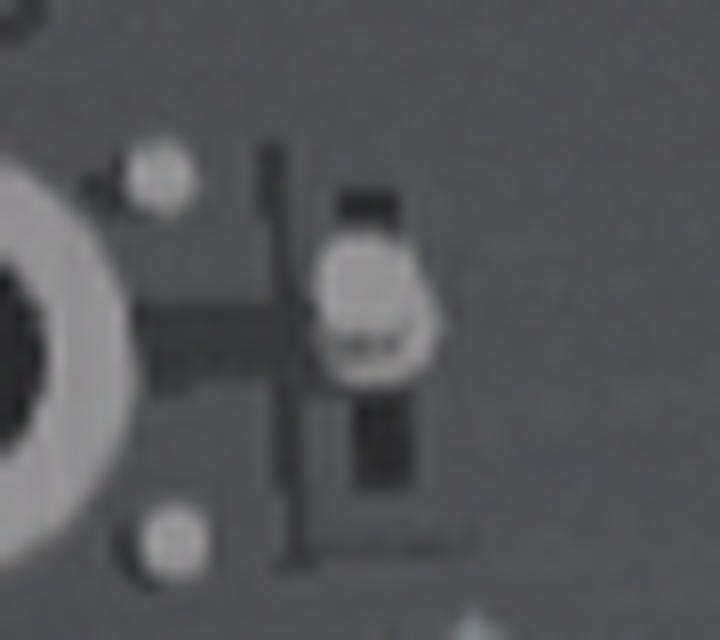

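View pics/t_pin.png

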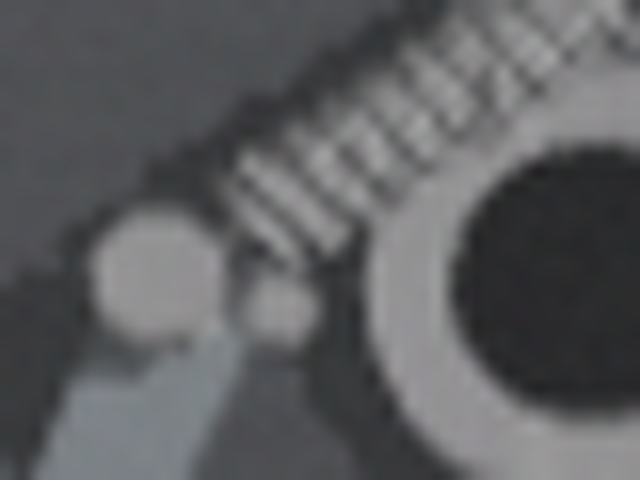

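View pics/t_eye.png

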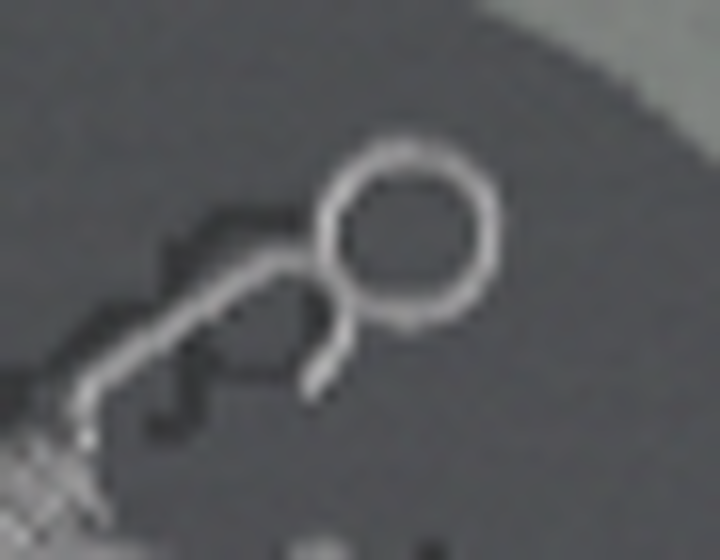

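View pics/s_post.png

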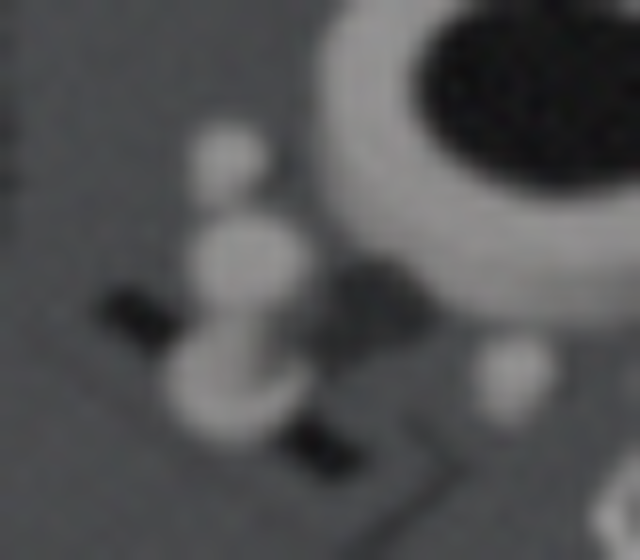

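View pics/s_eye.png

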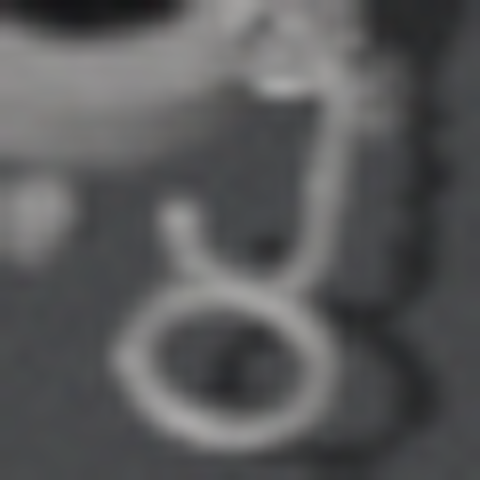

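View pics/s_pin.png

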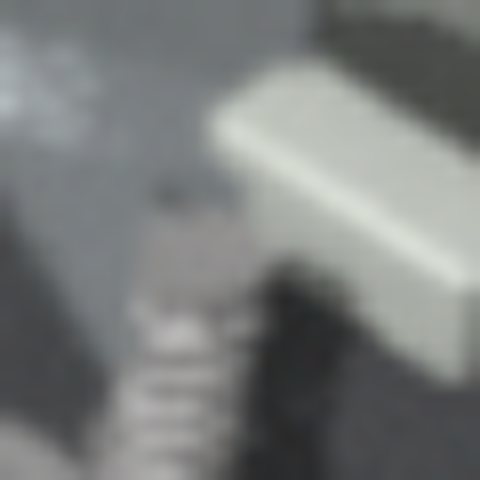

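Run:
```python
from h import *
np.set_printoptions(precision=4,suppress=True)
T=dict(np.load("top0.npz"));S=dict(np.load("scene0.npz"))
g=lambda x0,y0,x,y,s=16:[[x0+(x+.5)/s-.5,y0+(y+.5)/s-.5]]
def tri(a,b):
    A=[];B=[]
    for f,uv in((T,a),(S,b)):
        c,d=ray(f,uv); d=d[0]/np.linalg.norm(d[0]); P=np.eye(3)-np.outer(d,d); A.append(P);B.append(P@c)
    return np.linalg.solve(sum(A),sum(B))
pt=g(265,215,367,285); ps=g(335,225,250,258)
et=g(255,190,409,231); es=g(365,235,227,364)
nt=g(222,220,158,272)
print("post T@.068",atz(T,pt,.068),"S@.067",atz(S,ps,.067),"tri",tri(pt,ps))
print("eye T@.06",atz(T,et,.06),"S@.06",atz(S,es,.06),"tri",tri(et,es))
print("pin T@.070",atz(T,nt,.07))
```

```text
post T@.068 [[0.5592 0.0709 0.068 ]] S@.067 [[0.5612 0.0723 0.067 ]] tri [0.5602 0.0718 0.0662]
eye T@.06 [[0.6255 0.0935 0.06  ]] S@.06 [[0.627  0.0944 0.06  ]] tri [0.6262 0.0942 0.0591]
pin T@.070 [[0.5403 0.1931 0.07  ]]
```

Run:
```python
from h import *
np.set_printoptions(precision=4,suppress=True)
T=dict(np.load("top0.npz"));S=dict(np.load("scene0.npz"))
for f,n in((T,"T"),(S,"S")):
    c=cloud(f); 
    m=(c[...,2]>.088)&(c[...,2]<.103)&(np.abs(c[...,0]-.57)<.08)&(c[...,1]>-.25)&(c[...,1]<-.14)
    im=np.array(f["image"]); m&=(im.max(2)<60)
    # top face only
    P=c[m]; 
    r=cv2.minAreaRect(P[:,:2].astype(np.float32)); print(n,m.sum(),r,P.mean(0))
# corners top view bar from t_rack crop
cor=np.array([[330,208],[386,225],[330,430],[272,410]])
uv=np.array([345,170])+(cor+.5)/5-.5
p=atz(T,uv,.098);print(p,p.mean(0)); d=p[0]-p[3];print(np.degrees(np.arctan2(d[1],d[0])),np.linalg.norm(d));d=p[1]-p[2];print(np.degrees(np.arctan2(d[1],d[0])))
crop(T,"t_bar",390,200,435,265,12)
crop(S,"s_bar",220,275,270,335,12)
```

```text
T 568 ((0.5710386037826538, -0.1962892860174179), (0.029789390042424202, 0.09545305371284485), 78.19926452636719) [ 0.5694 -0.1952  0.0967]
S 718 ((0.5758915543556213, -0.1973278671503067), (0.030203552916646004, 0.0947037860751152), 78.06720733642578) [ 0.5798 -0.199   0.0973]
[[ 0.6186 -0.1941  0.098 ]
 [ 0.6128 -0.2187  0.098 ]
 [ 0.5203 -0.197   0.098 ]
 [ 0.5272 -0.172   0.098 ]] [ 0.5697 -0.1955  0.098 ]
-13.597527531312794 0.09407838363624464
-13.181153611243735
```

View pics/t_bar.png

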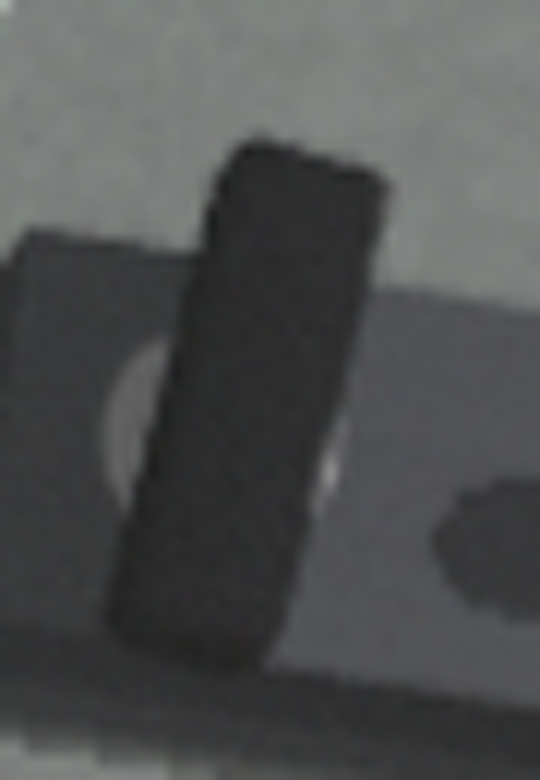

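View pics/s_bar.png

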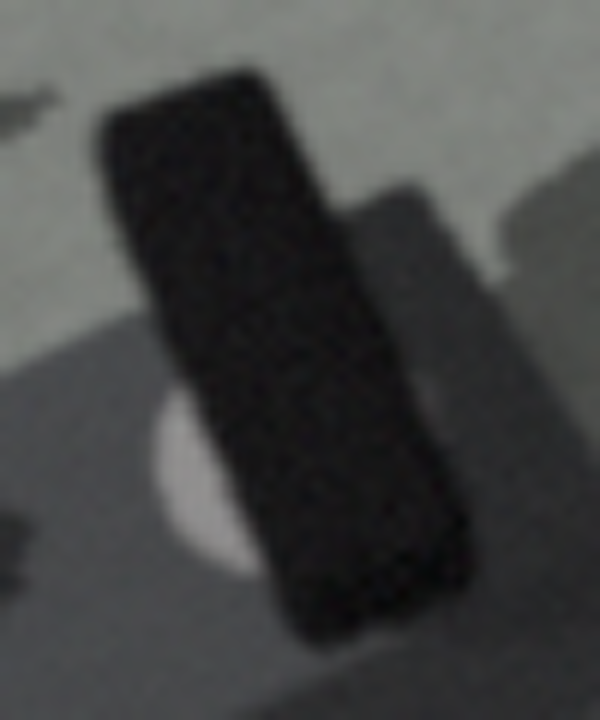

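Run:
```python
from plant import robot
import numpy as np
np.set_printoptions(precision=3,suppress=True)
d=np.radians
for y in (77.5,-102.5):
    print(y,robot.inverse_kinematics([.571,-.196,.2],[np.pi,0,d(y)]),robot.inverse_kinematics([.571,-.196,.077],[np.pi,0,d(y)]))
for y in (-49.5,-65,-81,130.5,115,99):
    print("eye",y,robot.inverse_kinematics([.626,.094,.12],[np.pi,0,d(y)]),robot.inverse_kinematics([.565,.04,.12],[np.pi,0,d(y)]))
```

```text
77.5 [-0.277  0.467  0.738  1.789 -0.362  1.026  1.952] [-0.095  0.581  0.489  1.875 -0.377  0.777  1.951]
-102.5 [-0.448  0.573  1.027  1.797 -0.55   1.091 -1.013] [-0.456  0.833  1.099  1.894 -0.892  1.009 -0.74 ]
eye -49.5 [-0.662  0.595  0.637  1.782 -0.436  0.909 -0.697] [-0.607  0.488  0.612  1.942 -0.375  0.826 -0.655]
eye -65 [-0.657  0.593  0.63   1.782 -0.431  0.908 -0.972] [-0.627  0.495  0.642  1.943 -0.395  0.831 -0.906]
eye -81 [-0.657  0.593  0.63   1.782 -0.431  0.908 -1.251] [-0.658  0.507  0.686  1.944 -0.426  0.839 -1.156]
eye 130.5 [-0.249  0.522  0.046  1.757 -0.03   0.863  2.088] [-0.262  0.431  0.15   1.922 -0.088  0.794  2.214]
eye 115 [-0.285  0.523  0.096  1.759 -0.063  0.863  1.846] [-0.307  0.434  0.208  1.925 -0.122  0.795  1.976]
eye 99 [-0.332  0.525  0.16   1.762 -0.105  0.863  1.604] [-0.34   0.437  0.252  1.927 -0.148  0.796  1.721]
```

```bash
cat >> h.py <<'E'
def snap(robot,n,tag):
    f=robot.grab_frame(n); cv2.imwrite(f"pics/{n}{tag}.png",f["image"][:,:,::-1]); np.savez(f"{n}{tag}.npz",**f); return f
E
python3 - <<'E'
from plant import robot
from h import *
y=np.radians(-102.5)
robot.goto([.571,-.196,.16],[np.pi,0,y])
S=snap(robot,"scene","1");T=snap(robot,"top","1")
crop(S,"s1",155,200,335,385,3)
crop(T,"t1",345,140,485,280,4)
s=robot.sense();print(s["t"],s["tcp_pos"],s["tcp_rot"])
E
```

```text
3.45 [ 0.57128818 -0.19535165  0.15990101] [ 3.14149067e+00  2.84952932e-04 -1.78779601e+00]
```

View pics/s1.png

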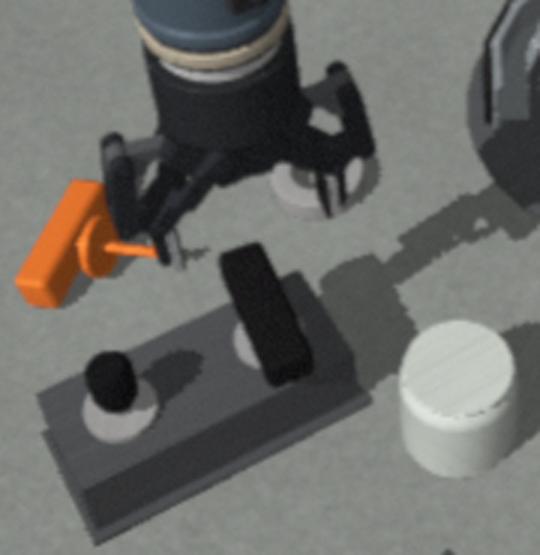

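View pics/t1.png

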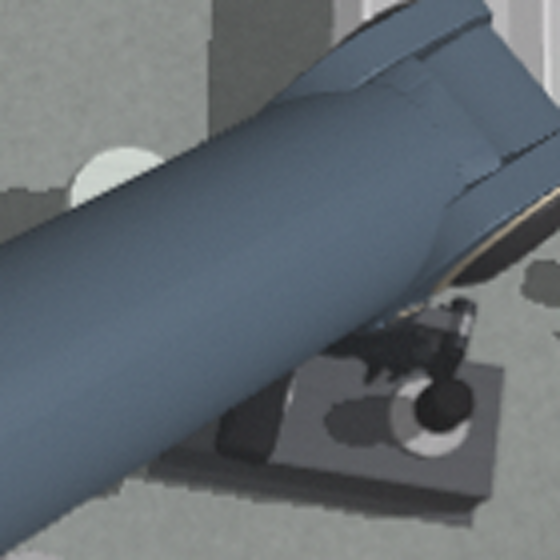

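Run:
```python
from plant import robot
from h import *
np.set_printoptions(precision=4,suppress=True)
r=robot.move_straight([.571,-.196,.077],vel=.08,contact_N=8); s=robot.sense();print(r,s["t"],s["tcp_pos"],s["wrist_force"])
if not r:
    robot.grip(0.0,120); s=robot.sense();print(s["t"],s["tcp_pos"],s["tcp_rot"],s["wrist_force"],s["opening"])
    snap(robot,"scene","2"); 
    r=robot.move_straight([.571,-.196,.200],vel=.1); s=robot.sense();print(r,s["t"],s["tcp_pos"],s["tcp_rot"],s["wrist_force"],s["torque"],s["opening"])
    S=snap(robot,"scene","3");T=snap(robot,"top","3")
    crop(S,"s3",155,200,335,385,3)
    crop(T,"t3",345,140,485,280,4)
```

```text
False 4.6417 [ 0.5713 -0.1963  0.0775] [-0.6615 -0.0483  0.2336]
5.2 [ 0.5713 -0.1963  0.0775] [-3.1408 -0.0001 -1.789 ] [-0.5326  0.73    3.4509] 0.3333331395883771
False 6.6333 [ 0.5706 -0.1957  0.1993] [ 3.1402  0.0001 -1.789 ] [-1.0949 -0.2716 -1.164 ] [-0.0225  0.0083 -0.0409] 0.33009638827624166
```

View pics/s3.png

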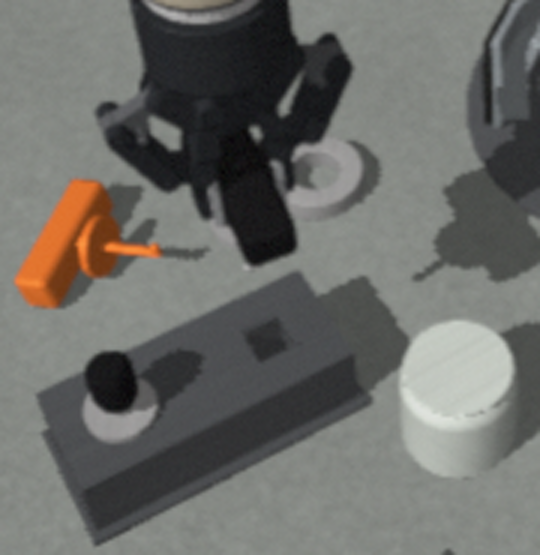

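Run:
```python
from plant import robot
from h import *
np.set_printoptions(precision=4,suppress=True)
robot.goto([.60,.03,.22],[np.pi,0,np.radians(-70)])
s=robot.sense();print(s["t"],s["tcp_pos"],s["tcp_rot"],s["joint_pos"])
S=snap(robot,"scene","4");T=snap(robot,"top","4")
g=s["tcp_pos"]; 
print(proj(S,[g,g-[0,0,.063]]),proj(T,[g,g-[0,0,.063]]))
u,v=map(int,proj(S,g-[0,0,.04])[0]); crop(S,"s4",u-50,v-50,u+50,v+50,6)
u,v=map(int,proj(T,g-[0,0,.04])[0]); crop(T,"t4",u-50,v-50,u+50,v+50,6)
```

```text
7.6417 [0.5996 0.0277 0.2201] [ 3.1412 -0.0015 -1.2253] [-0.8466  0.549   1.0531  1.7847 -0.5257  1.1219 -0.8432]
[[349.7869 208.1014]
 [347.8342 231.8569]] [[307.5931 195.0403]
 [307.9277 204.4903]]
```

View pics/s4.png

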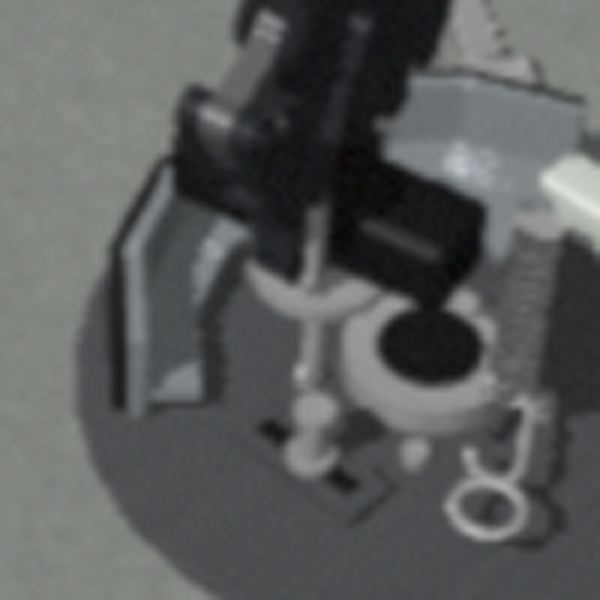

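View pics/t4.png

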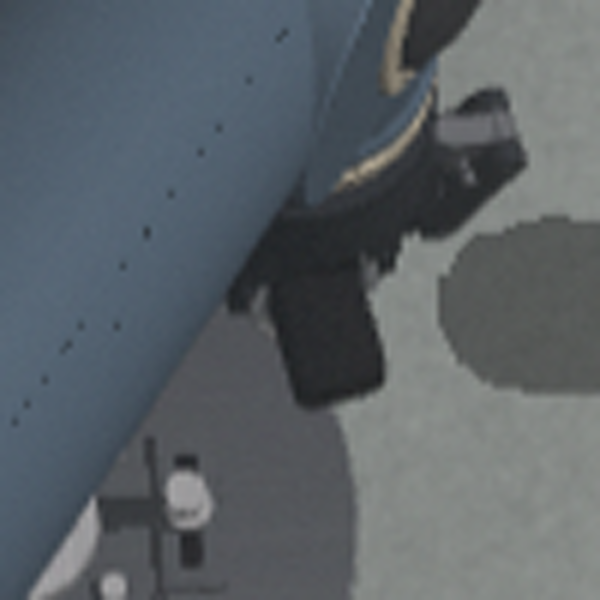

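Run:
```python
from h import *
np.set_printoptions(precision=2,suppress=True)
S=dict(np.load("scene4.npz"))
g=np.array([.5996,.0277,.2281]); a=-1.2253
d=np.array([np.cos(a),np.sin(a),0])
u,v=map(int,proj(S,g-[0,0,.068])[0]); crop(S,"s4b",u-20,v-25,u+20,v+15,16)
o=np.array([u-20,v-25])
for n,p in dict(neck=g-[0,0,.03],toe=g-[0,0,.0715],bot=g-[0,0,.075],plus=g-[0,0,.0715]+.0085*d,minus=g-[0,0,.0715]-.0085*d).items():
    print(n,(proj(S,p)[0]-o)*16+8)
```

```text
neck [361.32 194.71]
toe [341.12 440.43]
bot [339.48 460.41]
plus [304.21 485.01]
minus [377.66 396.29]
```

View pics/s4b.png

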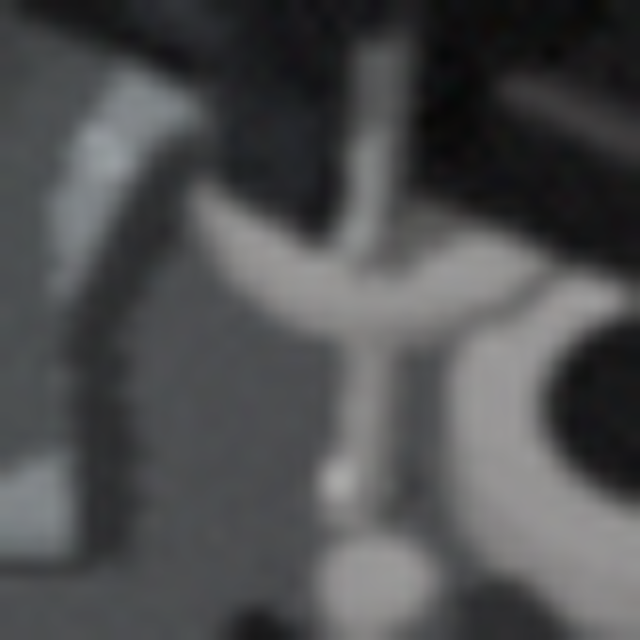

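```bash
python3 - <<'E'
from h import *
np.set_printoptions(precision=4,suppress=True)
S=dict(np.load("scene4.npz")); c=cloud(S)
g=np.array([.5996,.0277,.2281])
m=(np.linalg.norm(c[...,:2]-g[:2],axis=2)<.03)
for z0,z1 in((.146,.155),(.155,.165),(.165,.175),(.175,.185),(.188,.196),(.196,.206),(.206,.21)):
    k=m&(c[...,2]>z0)&(c[...,2]<z1); P=c[k]
    if len(P): print(z0,z1,len(P),P.mean(0)-[g[0],g[1],0],P.min(0)-[g[0],g[1],0],P.max(0)-[g[0],g[1],0])
E
python3 - <<'E'
from h import *
import cv2
S=dict(np.load("scene4.npz"))
g=np.array([.5996,.0277,.2281])
im=cv2.resize(S["image"][170:260,300:400,::-1],None,fx=8,fy=8,interpolation=cv2.INTER_CUBIC)
im=np.clip(im.astype(float)*1.8,0,255).astype(np.uint8)
def pl(P,col):
    q=((proj(S,P)-[300,170])*8+4).astype(int); cv2.polylines(im,[q.reshape(-1,1,2)],False,col,1)
t=np.linspace(0,2*np.pi,40)
for z in(.025,.030): pl(g+np.c_[.022*np.cos(t),.022*np.sin(t),-z+0*t],(0,255,0))
pl([g-[0,0,.03],g-[0,0,.075]],(0,0,255))
a=-1.2253+np.pi/2; b=np.array([np.cos(a),np.sin(a),0]); n=np.array([-b[1],b[0],0])
for z in(.013,-.013):
  pl([g+s*.0475*b+r*.015*n+[0,0,z] for s,r in((1,1),(1,-1),(-1,-1),(-1,1),(1,1))],(255,0,0))
cv2.imwrite("pics/ov4.png",im[:600])
E
```

```text
0.155 0.165 20 [ 0.0058 -0.0024  0.1598] [ 0.0032 -0.0071  0.1556] [0.0083 0.0026 0.1649]
0.165 0.175 15 [ 0.0048 -0.0013  0.1704] [ 0.0015 -0.0033  0.1652] [0.0077 0.0021 0.1746]
0.175 0.185 2 [ 0.0067 -0.0006  0.1766] [ 0.0065 -0.0016  0.1761] [0.0069 0.0005 0.1771]
0.196 0.206 129 [ 0.0143 -0.0096  0.2019] [-0.006  -0.0215  0.1975] [0.0261 0.0086 0.2051]
0.206 0.21 3 [ 0.0078 -0.0128  0.2081] [ 0.0011 -0.0204  0.2068] [ 0.0123 -0.0021  0.2095]
```

View pics/ov4.png

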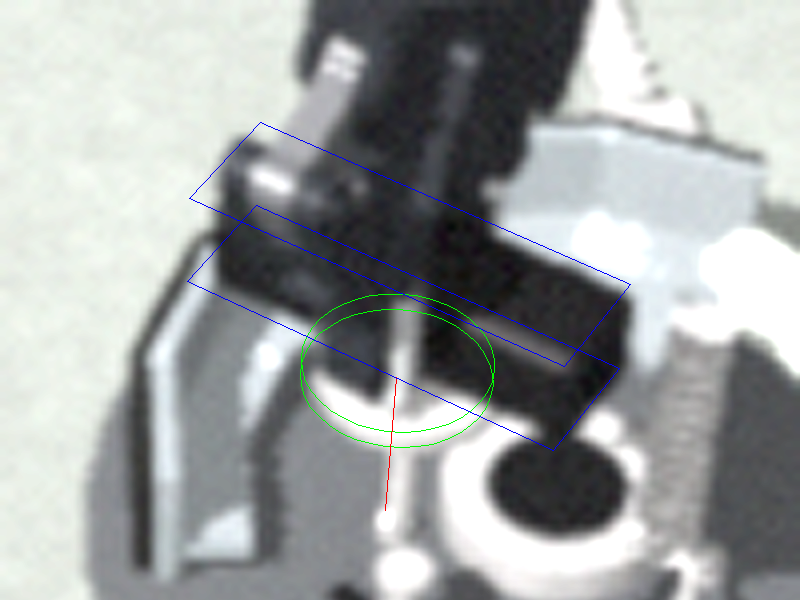

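```bash
cat >> h.py <<'E'
eyeS=np.array([.627,.0944]); post=np.array([.5602,.0716]); pin=np.array([.5413,.1935])
def db(a): return np.array([np.cos(a),np.sin(a)]),np.array([-np.sin(a),np.cos(a)])
def tcp_for(axis_xy,a,od=.0017,ob=.0031):
    d,b=db(a); return np.array(axis_xy)-od*d-ob*b
def st(robot):
    s=robot.sense(); print("t%.1f"%s["t"],"tcp",s["tcp_pos"],"yaw %.1f"%np.degrees(s["tcp_rot"][2]),"F",s["wrist_force"],"M",s["torque"],"op %.3f"%s["opening"]); return s
E
python3 - <<'E'
from plant import robot
from h import *
np.set_printoptions(precision=4,suppress=True)
a=np.radians(-49.5); d,b=db(a)
p=tcp_for(eyeS-.0025*d,a)
robot.goto([*p,.20],[np.pi,0,a])
robot.move_straight([*p,.143],vel=.08)
robot.sleep(.2)
s=st(robot)
S=snap(robot,"scene","5");T=snap(robot,"top","5")
u,v=map(int,proj(S,[*eyeS,.07])[0]); print(u,v); crop(S,"s5",u-20,v-25,u+20,v+15,15)
crop(S,"s5w",u-60,v-70,u+60,v+30,6)
crop(T,"t5",225,140,325,230,6)
E
```

```text
t9.2 tcp [0.6223 0.0956 0.1436] yaw -49.5 F [ 0.4201  0.9368 -2.0834] M [-0.0399  0.0051  0.0371] op 0.336
379 254
```

View pics/s5.png

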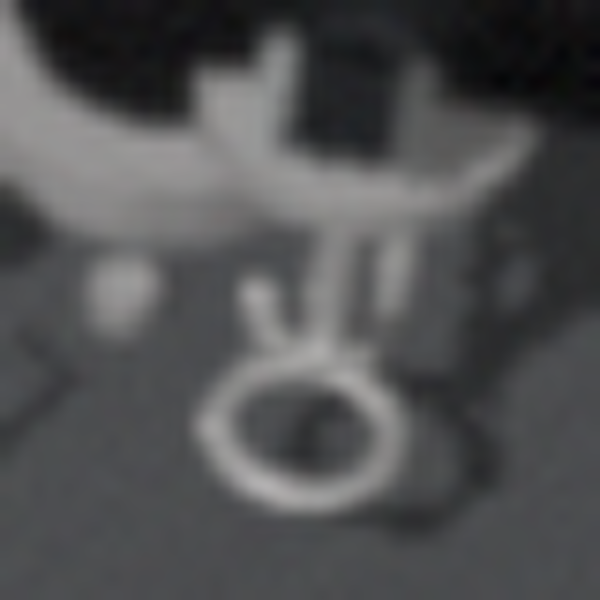

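View pics/s5w.png

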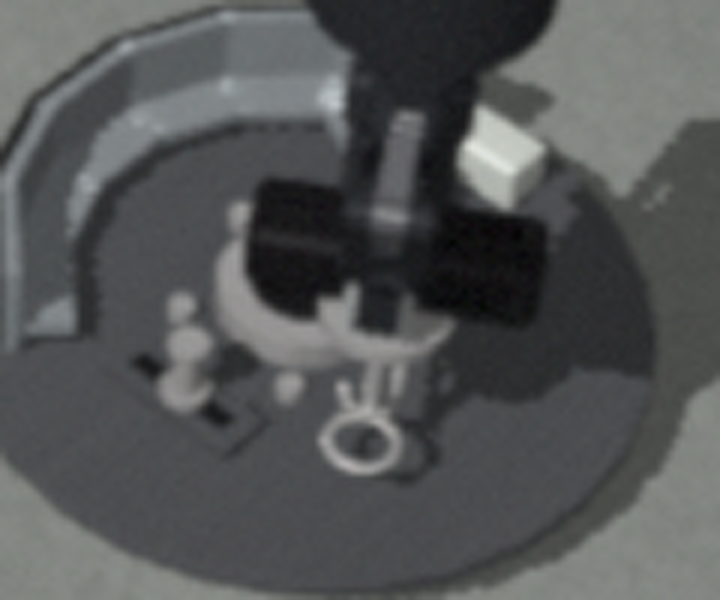

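View pics/t5.png

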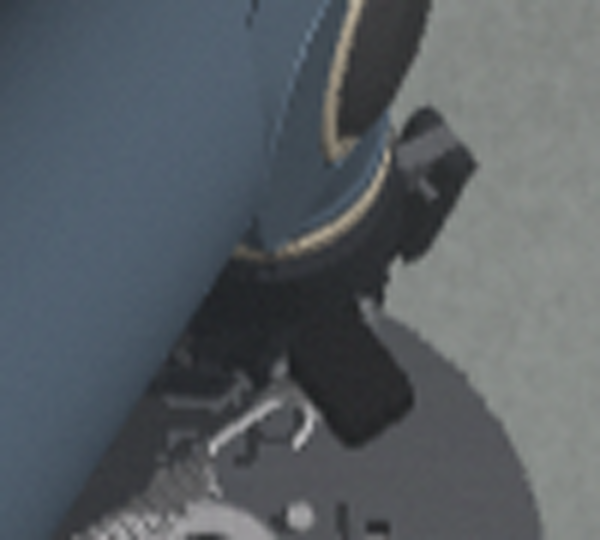

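```bash
python3 - <<'E'
from h import *
np.set_printoptions(precision=4,suppress=True)
S=dict(np.load("scene5.npz"))
a=np.radians(-49.5); d,b=db(a)
o=np.array([379-20,254-25])
q=eyeS-.0025*d
cx=lambda p:(proj(S,p)[0]-o)*15+7
for z in (.0761,.0796,.09,.1,.12): print(z,cx([*q,z]), cx([*(q+.0085*d),z]))
print("eye",cx([*eyeS,.06]))
print("d px/mm",cx([*(q+.001*d),.0761])-cx([*q,.0761]),"b",cx([*(q+.001*b),.0761])-cx([*q,.0761]),"z",cx([*q,.0771])-cx([*q,.0761]))
f=dict(np.load("scene5.npz"));c=cloud(f)
for v in range(240,258):
    print(v,[ "%d:%.3f,%.3f,%.3f"%(u,*c[v,u]) for u in range(377,385)])
E
python3 - <<'E'
import sys;sys.path.insert(0,".")
from h import *
S=dict(np.load("scene5.npz"))
im=np.clip(np.array(S["image"],float)*1.7,0,255).astype(np.uint8)
S["image"]=im
import os;os.chdir(".")
crop(S,"s5z",372,238,392,263,24)
E
```

```text
0.0761 [317.2275 341.8945] [308.9853 388.7678]
0.0796 [319.8982 325.1863] [311.6487 372.0905]
0.09 [327.917 275.025] [319.6462 322.0189]
0.1 [335.7466 226.054 ] [327.4557 273.1316]
0.12 [351.7676 125.871 ] [343.4373 173.1078]
eye [302.7141 431.3456]
d px/mm [-0.9651  5.4882] b [7.3297 1.2368] z [ 0.7616 -4.7649]
240 ['377:0.629,0.080,0.125', '378:0.630,0.081,0.125', '379:0.632,0.082,0.127', '380:0.635,0.081,0.129', '381:0.635,0.084,0.127', '382:0.635,0.086,0.127', '383:0.640,0.084,0.132', '384:0.641,0.085,0.133']
241 ['377:0.631,0.077,0.126', '378:0.632,0.079,0.126', '379:0.635,0.079,0.128', '380:0.634,0.083,0.125', '381:0.636,0.084,0.126', '382:0.635,0.087,0.123', '383:0.638,0.086,0.126', '384:0.640,0.087,0.128']
242 ['377:0.632,0.077,0.124', '378:0.633,0.078,0.124', '379:0.636,0.078,0.127', '380:0.636,0.080,0.126', '381:0.638,0.081,0.127', '382:0.638,0.084,0.125', '383:0.640,0.085,0.126', '384:0.641,0.087,0.125']
243 ['377:0.633,0.076,0.122', '378:0.636,0.075,0.126', '379:0.635,0.080,0.122', '380:0.638,0.079,0.125', '381:0.640,0.080,0.126', '382:0.640,0.082,0.125', '383:0.643,0.082
[... 2203 characters left out ...]
03,0.062', '382:0.627,0.103,0.064', '383:0.628,0.105,0.064', '384:0.614,0.125,0.036']
255 ['377:0.607,0.110,0.037', '378:0.607,0.114,0.035', '379:0.608,0.115,0.034', '380:0.611,0.116,0.036', '381:0.613,0.116,0.039', '382:0.626,0.104,0.059', '383:0.628,0.105,0.061', '384:0.630,0.106,0.062']
256 ['377:0.609,0.109,0.036', '378:0.610,0.111,0.036', '379:0.611,0.112,0.036', '380:0.613,0.114,0.037', '381:0.615,0.115,0.037', '382:0.615,0.118,0.036', '383:0.631,0.103,0.062', '384:0.632,0.104,0.062']
257 ['377:0.612,0.107,0.037', '378:0.614,0.107,0.038', '379:0.614,0.110,0.037', '380:0.616,0.111,0.039', '381:0.616,0.114,0.036', '382:0.617,0.116,0.036', '383:0.633,0.101,0.062', '384:0.635,0.102,0.063']
```

View pics/s5z.png

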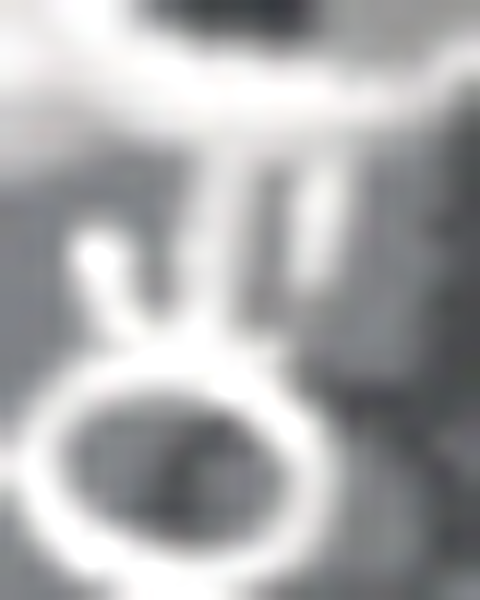

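```bash
sed -i 's/od=.0017/od=-.0002/' h.py
python3 - <<'E'
from plant import robot
from h import *
np.set_printoptions(precision=4,suppress=True)
a=np.radians(-49.5); d,b=db(a)
p=tcp_for(eyeS-.0025*d,a); print(p)
robot.move_straight([*p,.143],vel=.05); robot.sleep(.2)
s=st(robot)
r=robot.move_straight([*(2*p-s["tcp_pos"][:2]),.113],vel=.03,contact_N=3); print(r)
s=st(robot)
S=snap(robot,"scene","6")
u,v=379,254; crop(S,"s6",u-20,v-25,u+20,v+15,15)
E
```

```text
[0.6231 0.0941]
t9.7 tcp [0.6231 0.0942 0.143 ] yaw -49.5 F [-0.1247  0.6175 -2.8446] M [0.0141 0.0444 0.0459] op 0.329
False
t10.9 tcp [0.6233 0.0941 0.1132] yaw -49.5 F [ 0.1651  0.0034 -2.3343] M [-0.0261 -0.0143 -0.0143] op 0.337
```

View pics/s6.png

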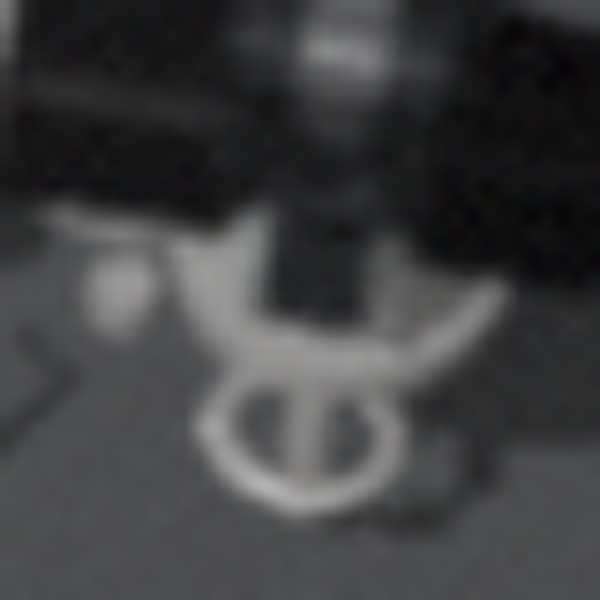

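```bash
cat >> h.py <<'E'
def meanF(robot,n=15,dt=.02):
    F=[];M=[]
    for i in range(n):
        s=robot.sense(); F.append(s["wrist_force"]); M.append(s["torque"]); robot.sleep(dt)
    return np.mean(F,0),np.std(F,0),s
E
python3 - <<'E'
from plant import robot
from h import *
np.set_printoptions(precision=4,suppress=True)
a=np.radians(-49.5); d,b=db(a)
F0,sd,s=meanF(robot); print(F0,sd)
z=s["tcp_pos"][2]
p=np.array([.6233,.0941]); 
for L in (.0065,.0135,.0185):
    robot.move_straight([*(p+L*d),.113],vel=.03)
    F,sd,s=meanF(robot); st(robot); print(L,"along d",(F-F0)[:2]@d,"b",(F-F0)[:2]@b,"z",F[2]-F0[2],sd)
S=snap(robot,"scene","7")
u,v=379,254; crop(S,"s7",u-25,v-25,u+20,v+20,13)
E
```

```text
[-0.0831 -0.02   -1.6302] [0.3736 0.6109 0.3757]
t11.8 tcp [0.6274 0.0892 0.1129] yaw -49.5 F [-0.4781 -0.0533 -1.8271] M [-0.0172  0.0101  0.0047] op 0.330
0.0065 along d -0.08644178091118494 b 0.13349869690433913 z -0.19586087677225894 [0.4657 0.5394 0.3836]
t12.4 tcp [0.6318 0.0841 0.1129] yaw -49.5 F [-1.4095  2.2139 -2.169 ] M [0.502  0.4658 0.0274] op 0.337
0.0135 along d -2.3086024888923684 b -0.10559449964162192 z -0.05278796247461459 [0.5405 0.4537 0.4793]
t13.0 tcp [0.6351 0.0802 0.1129] yaw -49.5 F [-3.3647  3.1102 -2.15  ] M [0.7438 0.6693 0.0266] op 0.333
0.0185 along d -3.89890147602236 b -0.12353384481719049 z 0.04876539843034022 [0.5215 0.5075 0.4082]
```

View pics/s7.png

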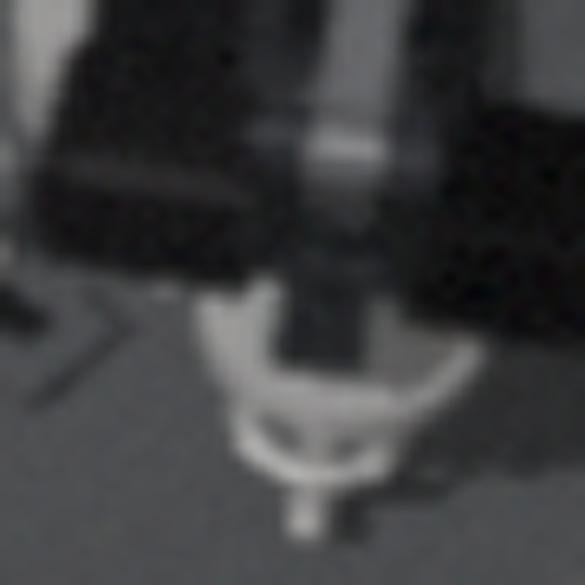

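```bash
cat >> h.py <<'E'
def pose(phi,R,ob=-.0023,pin=pin):
    a=np.radians(phi); d,b=db(a); return pin+R*d+ob*b,a
F0=np.array([-.083,-.02,-1.63])
def rep(robot,phi,n=10):
    a=np.radians(phi); d,b=db(a); F,sd,s=meanF(robot,n); x=s["tcp_pos"][:2]-pin
    fr=(F-F0)[:2]@d; print("t%.1f phi %.1f R %.2f ob %.2f | Fr %.2f (s~%.1f) Fb %.2f Fz %.2f"%(s["t"],phi,1e3*(x@d),1e3*(x@b),fr,(-fr-1.2)/.3,(F-F0)[:2]@b,F[2]-F0[2])); return fr,(F-F0)[:2]@b
E
python3 - <<'E'
from plant import robot
from h import *
np.set_printoptions(precision=4,suppress=True)
phi=-49.5
for R in (.153,.159,.1645):
    p,a=pose(phi,R); robot.move_straight([*p,.113],vel=.04); rep(robot,phi)
E
```

```text
t13.5 phi -49.5 R 152.15 ob -2.31 | Fr -5.25 (s~13.5) Fb 0.03 Fz -0.06
t14.0 phi -49.5 R 157.20 ob -2.20 | Fr -6.92 (s~19.1) Fb -0.24 Fz 0.70
t14.4 phi -49.5 R 161.83 ob -2.05 | Fr -8.36 (s~23.9) Fb -0.25 Fz 1.12
```

Run:
```python
from plant import robot
from h import *
np.set_printoptions(precision=4,suppress=True)
p,a=pose(-49.5,.1675); robot.move_straight([*p,.113],vel=.04); rep(robot,-49.5)
R=.1675
for phi in (-53,-57,-61,-65):
    p,a=pose(phi,R); robot.move_straight([*p,.113],vel=.05,attitude=[np.pi,0,a]); fr,fb=rep(robot,phi)
    s=(-fr-1.2)/.3
    R+=np.clip((27.3-s)*.5e-3,-.0015,.0015); R=min(R,.1695)
S=snap(robot,"scene","8")
crop(S,"s8",310,205,410,285,7)
```

```text
t14.8 phi -49.5 R 164.36 ob -1.95 | Fr -8.81 (s~25.4) Fb -0.10 Fz 1.38
t15.4 phi -53.0 R 164.29 ob -1.91 | Fr -9.09 (s~26.3) Fb 0.07 Fz 1.26
t15.9 phi -57.0 R 164.69 ob -1.87 | Fr -8.82 (s~25.4) Fb -0.05 Fz 1.05
t16.5 phi -61.0 R 165.47 ob -1.83 | Fr -9.62 (s~28.1) Fb -0.20 Fz 0.58
t17.0 phi -65.0 R 165.12 ob -1.73 | Fr -8.90 (s~25.7) Fb 0.04 Fz 0.49
```

View pics/s8.png

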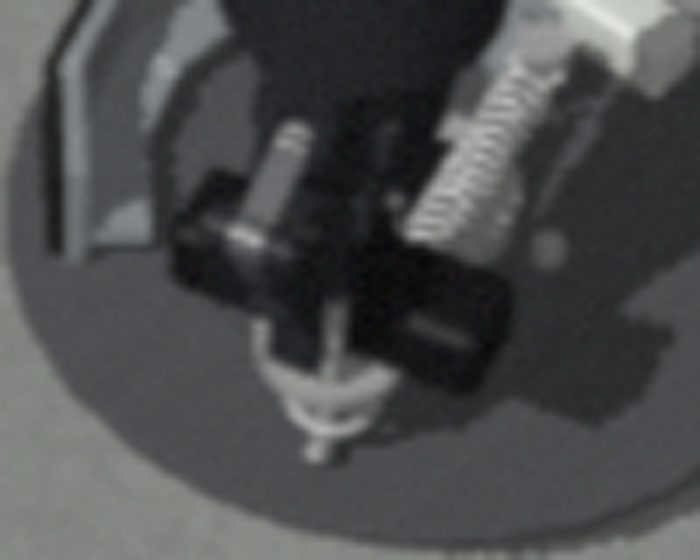

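Run:
```python
from plant import robot
from h import *
np.set_printoptions(precision=4,suppress=True)
R=.1682
for phi in (-68,-71,-74,-76):
    p,a=pose(phi,R); robot.move_straight([*p,.113],vel=.05,attitude=[np.pi,0,a]); fr,fb=rep(robot,phi,15)
S=snap(robot,"scene","9");T=snap(robot,"top","9")
crop(S,"s9",310,205,410,285,7)
crop(T,"t9",230,170,330,260,7)
```

```text
t17.6 phi -68.0 R 164.85 ob -1.72 | Fr -9.05 (s~26.2) Fb -0.16 Fz 0.51
t18.2 phi -71.0 R 164.87 ob -1.68 | Fr -9.07 (s~26.2) Fb -0.32 Fz 0.08
t18.8 phi -74.0 R 164.88 ob -1.61 | Fr -8.97 (s~25.9) Fb -0.26 Fz 0.07
t19.3 phi -76.0 R 164.88 ob -1.61 | Fr -9.18 (s~26.6) Fb -0.15 Fz -0.27
```

View pics/s9.png

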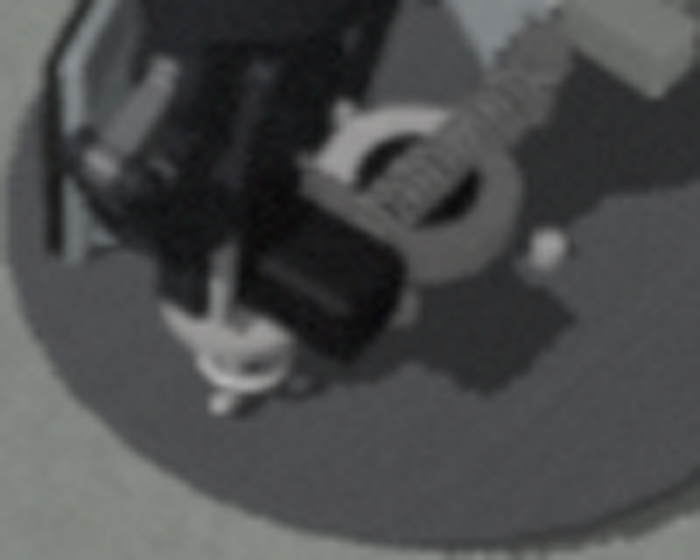

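View pics/t9.png

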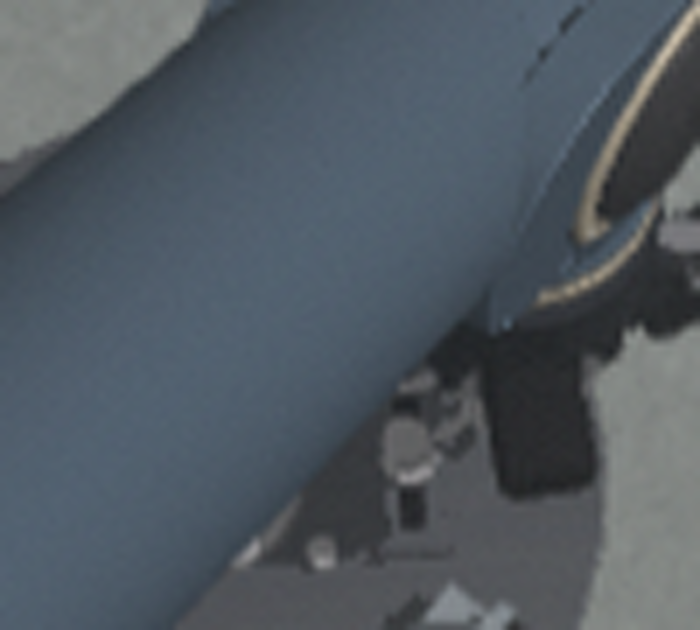

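```bash
cat >> h.py <<'E'
def hookpts(phi,s,pin=np.array([.5403,.1931]),z=.06):
    d,b=db(np.radians(phi)); o=pin+(.110+s)*d
    t=np.linspace(np.pi/2,-np.pi/2,20)
    xy=[(-.027,.0085)]+[(.0085*np.cos(k),.0085*np.sin(k)) for k in t]+[(-.003,-.009)]
    e=[(.0205+.01175*np.cos(k),.01175*np.sin(k)) for k in np.linspace(0,2*np.pi,40)]
    f=lambda q:np.array([[*(o+x*d+y*b),z] for x,y in q])
    return f(xy),f(e)
def ovT(T,name,phi,s,x0=280,y0=220,x1=312,y1=245,k=24):
    im=cv2.resize(np.clip(np.array(T["image"],float)*1.6,0,255).astype(np.uint8)[y0:y1,x0:x1,::-1],None,fx=k,fy=k,interpolation=cv2.INTER_CUBIC)
    cv2.imwrite(f"pics/{name}_raw.png",im); im=im.copy()
    for P,c in zip(hookpts(phi,s),((0,255,0),(255,255,0))):
        q=((proj(T,P)-[x0,y0])*k+k/2).astype(int); cv2.polylines(im,[q.reshape(-1,1,2)],False,c,1)
    t=np.linspace(0,2*np.pi,40)
    P=np.c_[.5592+.0075*np.cos(t),.0709+.0075*np.sin(t),.068+0*t]
    q=((proj(T,P)-[x0,y0])*k+k/2).astype(int); cv2.polylines(im,[q.reshape(-1,1,2)],False,(0,0,255),1)
    cv2.imwrite(f"pics/{name}.png",im)
E
python3 - <<'E'
from h import *
T=dict(np.load("top9.npz")); ovT(T,"ov9",-75.8,.0267)
E
```

```text
(no output)
```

View pics/ov9.png

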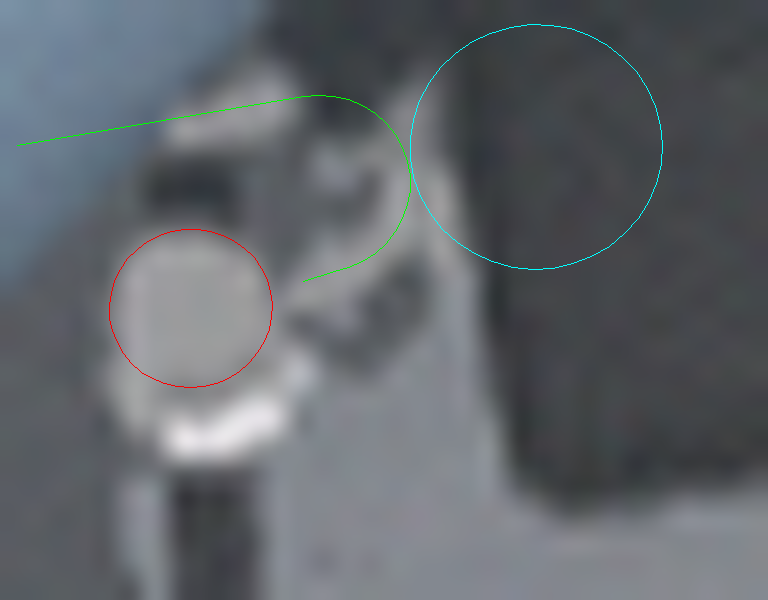

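View pics/ov9_raw.png

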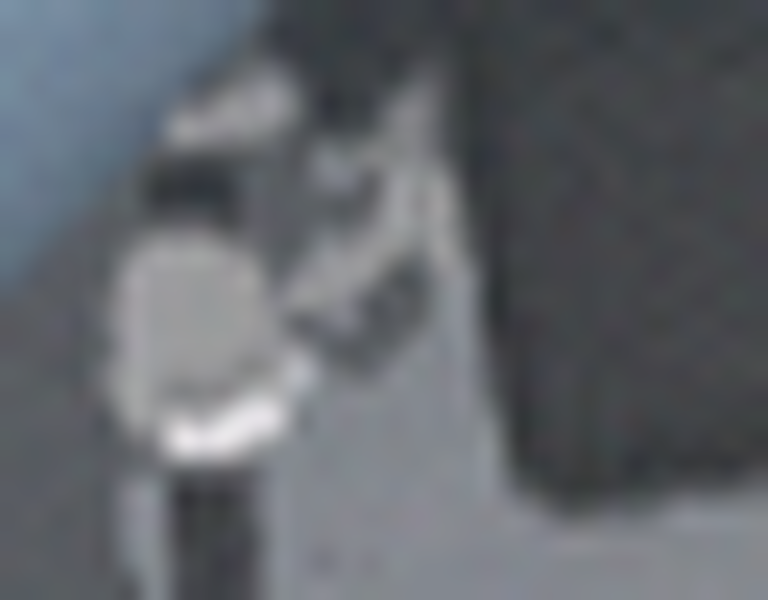

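Run:
```python
from plant import robot
from h import *
np.set_printoptions(precision=4,suppress=True)
R=.1686
for phi in (-78,-79.5,-80.3,-80.7,-81.1,-81.5,-81.9,-82.3,-82.7,-83.1):
    p,a=pose(phi,R); robot.move_straight([*p,.113],vel=.03,attitude=[np.pi,0,a]); fr,fb=rep(robot,phi,12)
    if fb>1.3 or (fb+.2)>1.3: print("contact");break
T=snap(robot,"top","10"); ovT(T,"ov10",phi+.3,.0268)
snap(robot,"scene","10")
```

```text
t20.0 phi -78.0 R 165.25 ob -1.56 | Fr -9.15 (s~26.5) Fb -0.44 Fz -0.41
t20.5 phi -79.5 R 165.25 ob -1.54 | Fr -9.23 (s~26.8) Fb -0.11 Fz -0.43
t20.9 phi -80.3 R 165.24 ob -1.50 | Fr -9.11 (s~26.4) Fb -0.33 Fz -0.52
t21.4 phi -80.7 R 165.27 ob -1.48 | Fr -9.19 (s~26.6) Fb -0.07 Fz -0.44
t21.8 phi -81.1 R 165.25 ob -1.45 | Fr -9.28 (s~26.9) Fb -0.09 Fz -0.35
t22.3 phi -81.5 R 165.26 ob -1.45 | Fr -9.32 (s~27.1) Fb -0.17 Fz -0.26
t22.7 phi -81.9 R 165.30 ob -1.27 | Fr -9.51 (s~27.7) Fb 0.36 Fz -0.45
t23.2 phi -82.3 R 165.23 ob -0.58 | Fr -9.54 (s~27.8) Fb 1.53 Fz -1.57
contact
```

View pics/ov10.png

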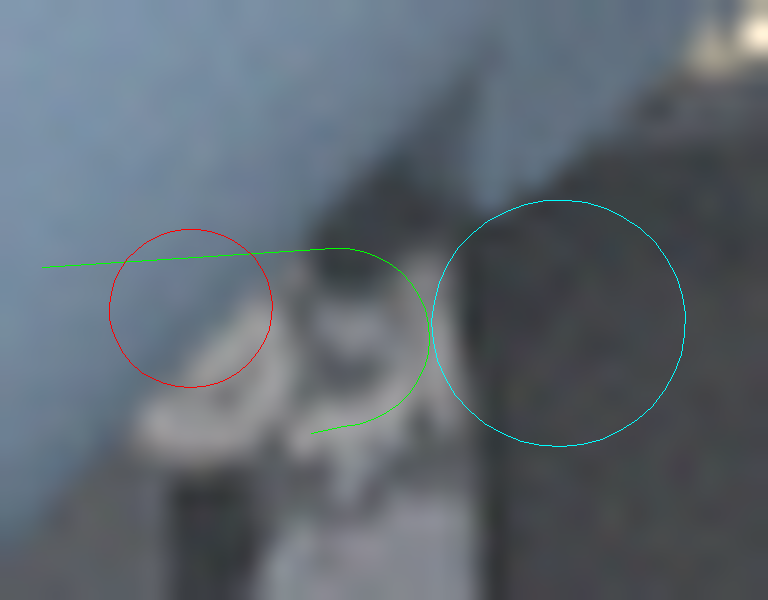

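View pics/ov10_raw.png

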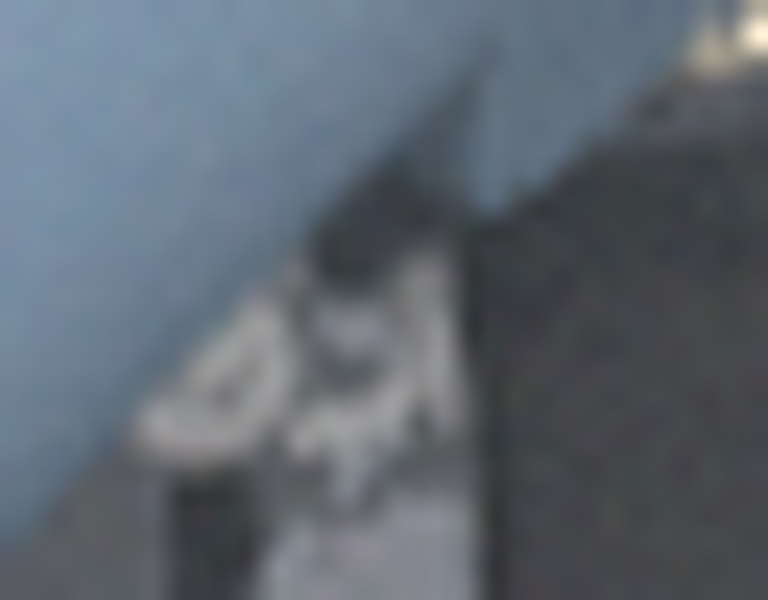

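Run:
```python
from plant import robot
from h import *
np.set_printoptions(precision=4,suppress=True)
phi=-82.0
for R in (.1685,.1665,.1645,.1625,.1605,.1585,.1565,.1545,.1530,.1515):
    p,a=pose(phi,R); robot.move_straight([*p,.113],vel=.03,attitude=[np.pi,0,a]); fr,fb=rep(robot,phi,8)
    if abs(fb)>3.5 or fr>-2.5: print("stop"); break
T=snap(robot,"top","11"); ovT(T,"ov11",phi+.3,.0125)
snap(robot,"scene","11")
```

```text
t23.6 phi -82.0 R 165.15 ob -1.05 | Fr -9.01 (s~26.0) Fb 0.25 Fz -1.19
t24.0 phi -82.0 R 163.31 ob -1.06 | Fr -8.57 (s~24.6) Fb 0.36 Fz -0.79
t24.4 phi -82.0 R 161.60 ob -1.08 | Fr -8.51 (s~24.4) Fb 0.82 Fz -1.16
t24.8 phi -82.0 R 159.85 ob -1.10 | Fr -7.90 (s~22.3) Fb 0.51 Fz -1.33
t25.2 phi -82.0 R 158.16 ob -1.11 | Fr -7.66 (s~21.5) Fb 0.60 Fz -1.50
t25.6 phi -82.0 R 156.44 ob -1.12 | Fr -6.99 (s~19.3) Fb 0.37 Fz -1.30
t25.9 phi -82.0 R 154.75 ob -1.13 | Fr -6.81 (s~18.7) Fb 0.39 Fz -1.48
t26.3 phi -82.0 R 153.08 ob -1.11 | Fr -5.82 (s~15.4) Fb 0.51 Fz -1.70
t26.7 phi -82.0 R 152.07 ob -1.07 | Fr -5.21 (s~13.4) Fb 0.91 Fz -1.72
t27.1 phi -82.0 R 151.31 ob -1.32 | Fr -4.66 (s~11.5) Fb 1.72 Fz -0.85
```

View pics/ov11.png

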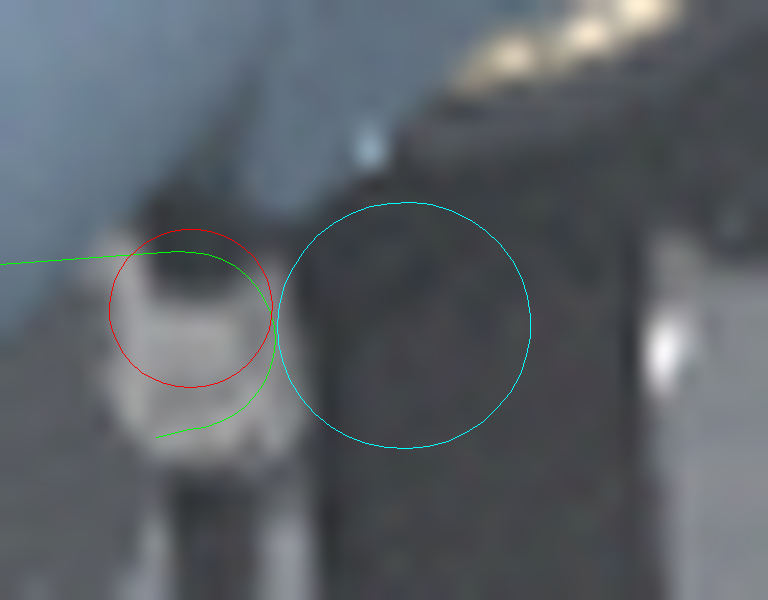

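Run:
```python
from plant import robot
from h import *
np.set_printoptions(precision=4,suppress=True)
phi=-81.8
for R in (.1505,.1495,.1485,.1475,.1465,.1450):
    p,a=pose(phi,R); robot.move_straight([*p,.113],vel=.03,attitude=[np.pi,0,a]); fr,fb=rep(robot,phi,8)
    if abs(fb)>3.5 or fr>1.5: print("stop"); break
```

```text
t27.6 phi -81.8 R 150.95 ob -1.95 | Fr -3.14 (s~6.5) Fb 1.76 Fz -0.06
t28.0 phi -81.8 R 150.22 ob -2.58 | Fr -0.84 (s~-1.2) Fb 0.61 Fz 0.35
t28.3 phi -81.8 R 148.70 ob -2.49 | Fr -0.13 (s~-3.6) Fb -0.00 Fz 0.02
t28.7 phi -81.8 R 147.50 ob -2.31 | Fr 0.10 (s~-4.3) Fb 0.11 Fz -0.11
t29.1 phi -81.8 R 146.48 ob -2.31 | Fr 0.39 (s~-5.3) Fb 0.12 Fz 0.06
t29.5 phi -81.8 R 144.96 ob -2.30 | Fr 0.21 (s~-4.7) Fb 0.17 Fz -0.12
```

Run:
```python
from plant import robot
from h import *
np.set_printoptions(precision=4,suppress=True)
phi=-81.8
p,a=pose(phi,.1418); r=robot.move_straight([*p,.113],vel=.03,contact_N=3); print(r); rep(robot,phi,10)
S=snap(robot,"scene","12"); T=snap(robot,"top","12")
crop(S,"s12",325,210,385,265,12)
r=robot.move_straight([*p,.119],vel=.02,contact_N=3); print(r); rep(robot,phi,10)
```

```text
False
t29.9 phi -81.8 R 141.79 ob -2.30 | Fr 0.03 (s~-4.1) Fb 0.09 Fz -0.11
False
t30.6 phi -81.8 R 141.74 ob -2.36 | Fr -0.20 (s~-3.3) Fb -0.09 Fz -0.09
```

View pics/s12.png

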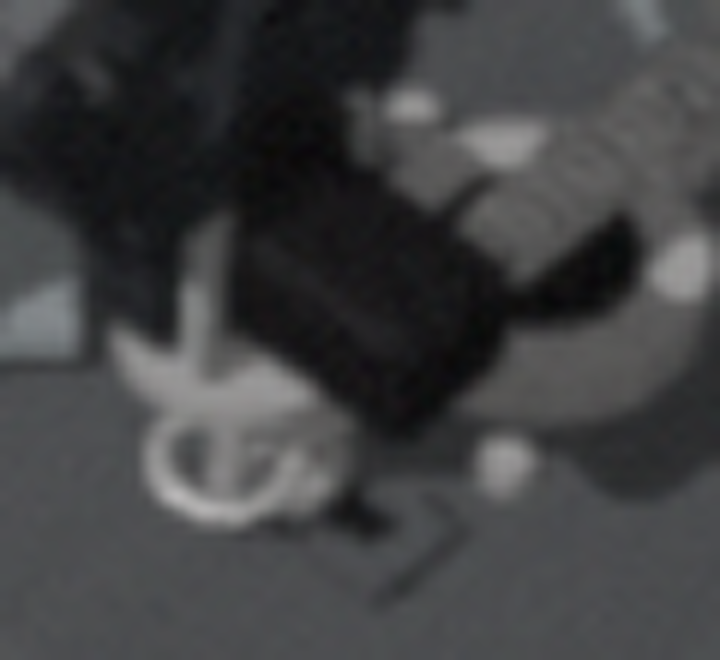

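Run:
```python
from plant import robot
from h import *
np.set_printoptions(precision=4,suppress=True)
phi=-81.8
p,a=pose(phi,.1418)
r=robot.move_straight([*p,.135],vel=.03,contact_N=2.5); print(r); rep(robot,phi,10)
if not r:
    robot.move_straight([*p,.23],vel=.12)
    robot.goto([.58,-.10,.24],[np.pi,0,np.radians(-102.5)])
    st(robot)
    S=snap(robot,"scene","13"); T=snap(robot,"top","13")
    crop(S,"s13",310,180,440,285,6)
    crop(T,"t13",185,175,325,300,5); ovT(T,"ov13",-81.5,.0125,x0=272)
    crop(S,"s13p",200,190,340,330,5)
```

```text
False
t31.5 phi -81.8 R 141.74 ob -2.45 | Fr -0.05 (s~-3.8) Fb 0.06 Fz -0.30
t33.1 tcp [ 0.5797 -0.1004  0.2392] yaw -102.6 F [ 0.5338  0.338  -1.1249] M [0.0636 0.0262 0.0002] op 0.335
```

View pics/s13.png

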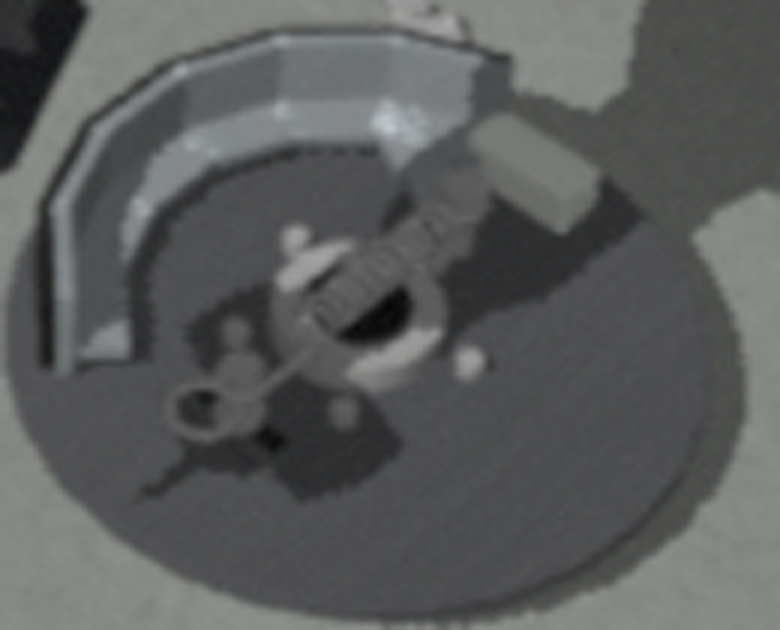

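View pics/ov13.png

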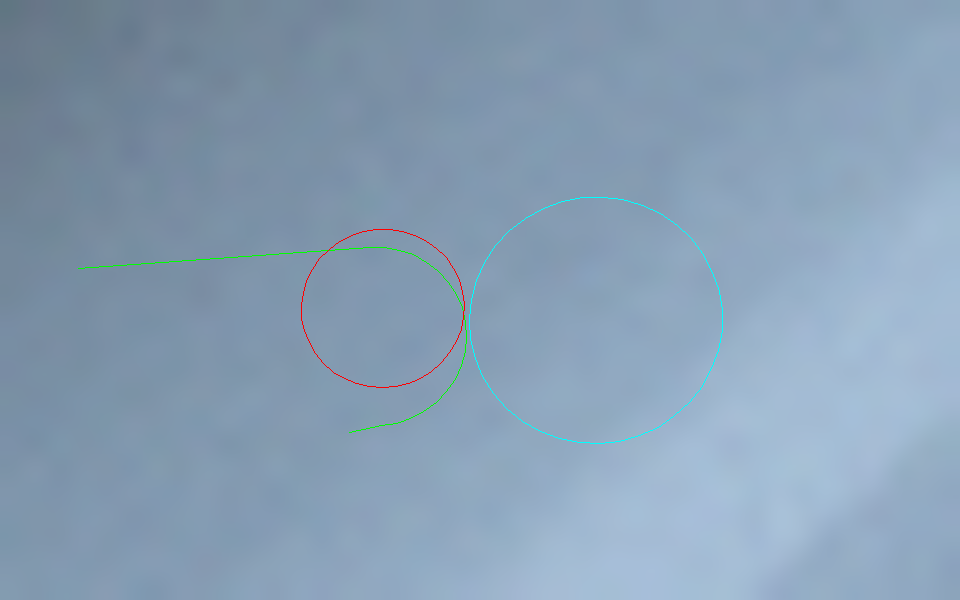

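View pics/s13p.png

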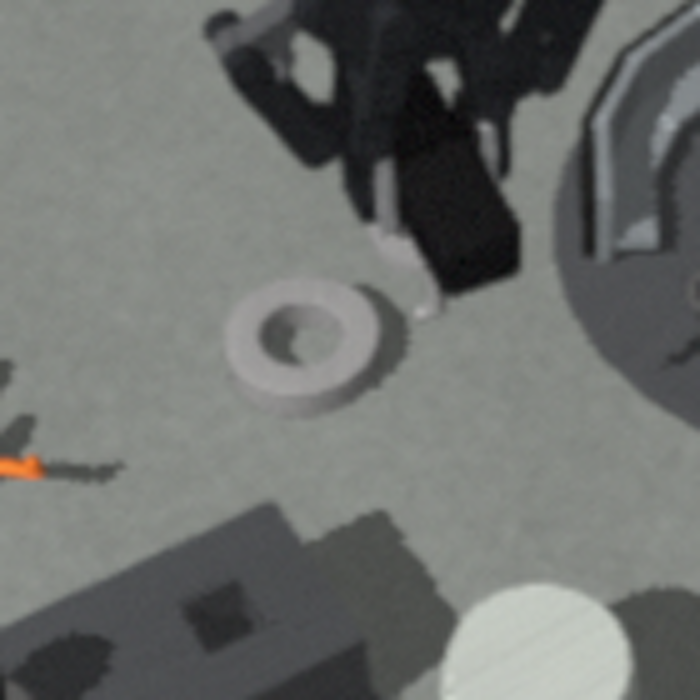

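Run:
```python
from h import *
np.set_printoptions(precision=4,suppress=True)
S=dict(np.load("scene13.npz")); T=dict(np.load("top13.npz"))
crop(S,"s13h",232,298,262,328,18)
crop(T,"t13h",385,210,435,255,14)
a=np.radians(-102.5)
print(tcp_for([.571,-.196],a))
g=np.array([.5797,-.1004,.2392]); d,b=db(np.radians(-102.6))
ax=g[:2]+.0031*b-.0002*d
print("toe pred px crop13p",(proj(S,[[*ax,.1757],[*(ax+.0085*d),.1757],[*ax,.19]])-[200,190])*5+2)
```

```text
[ 0.5679 -0.1955]
toe pred px crop13p [[434.1733 307.8601]
 [411.9147 315.3794]
 [432.6728 281.4607]]
```

View pics/s13h.png

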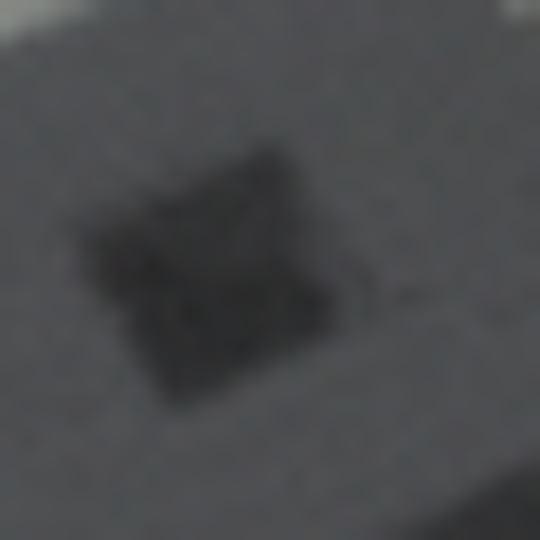

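View pics/t13h.png

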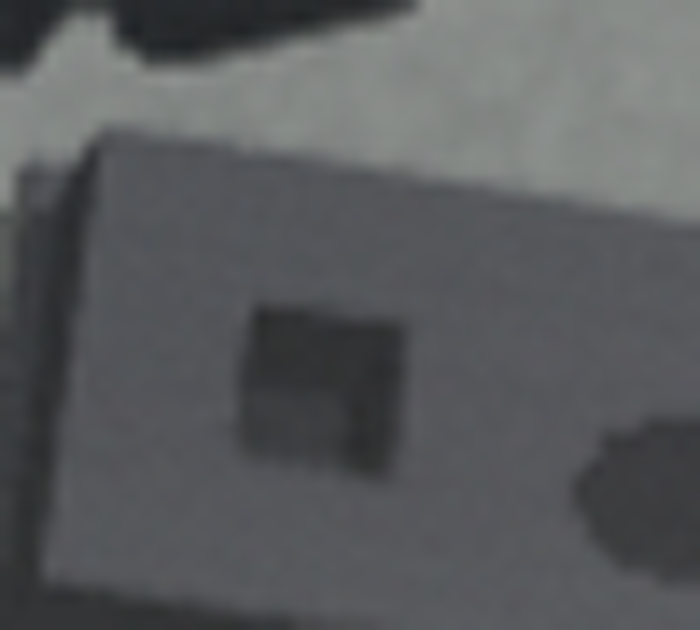

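Run:
```python
from h import *
np.set_printoptions(precision=4,suppress=True)
S=dict(np.load("scene13.npz")); T=dict(np.load("top13.npz"))
ct=np.array([[255,305],[408,325],[392,478],[238,455]]); cs=np.array([[75,220],[275,148],[340,305],[175,405]])
pt=atz(T,np.array([385,210])+(ct+.5)/14-.5,.055); ps=atz(S,np.array([232,298])+(cs+.5)/18-.5,.055)
for p in(pt,ps):
    print(p[:,:2],p.mean(0)); e=p[1]-p[0]; print(np.degrees(np.arctan2(e[1],e[0])),np.linalg.norm(np.roll(p,-1,0)-p,axis=1))
T0=dict(np.load("top0.npz"))
```

```text
[[ 0.5834 -0.1856]
 [ 0.5819 -0.2102]
 [ 0.5567 -0.2084]
 [ 0.5586 -0.1837]] [ 0.5702 -0.197   0.055 ]
-93.49794931954322 [0.0247 0.0253 0.0248 0.0249]
[[ 0.558  -0.2061]
 [ 0.5629 -0.1844]
 [ 0.5836 -0.1894]
 [ 0.5838 -0.2096]] [ 0.5721 -0.1974  0.055 ]
77.24989567105293 [0.0222 0.0214 0.0202 0.0261]
```

Run:
```python
from plant import robot
from h import *
np.set_printoptions(precision=4,suppress=True)
a=np.radians(-102.5)
p=[.5696,-.1943]
robot.goto([*p,.20],[np.pi,0,a])
robot.move_straight([*p,.150],vel=.1); robot.sleep(.1)
s=st(robot)
S=snap(robot,"scene","14"); crop(S,"s14",200,240,290,330,7)
r=robot.move_straight([*p,.100],vel=.06,contact_N=4); print(r); s=st(robot)
```

```text
t34.5 tcp [ 0.57   -0.1947  0.1507] yaw -102.5 F [ 0.0193 -0.7372 -1.6937] M [-0.026  -0.0131 -0.0003] op 0.335
False
t35.5 tcp [ 0.5699 -0.1946  0.1004] yaw -102.5 F [ 0.7213 -0.745  -1.4557] M [-0.0209 -0.0067 -0.0116] op 0.334
```

View pics/s14.png

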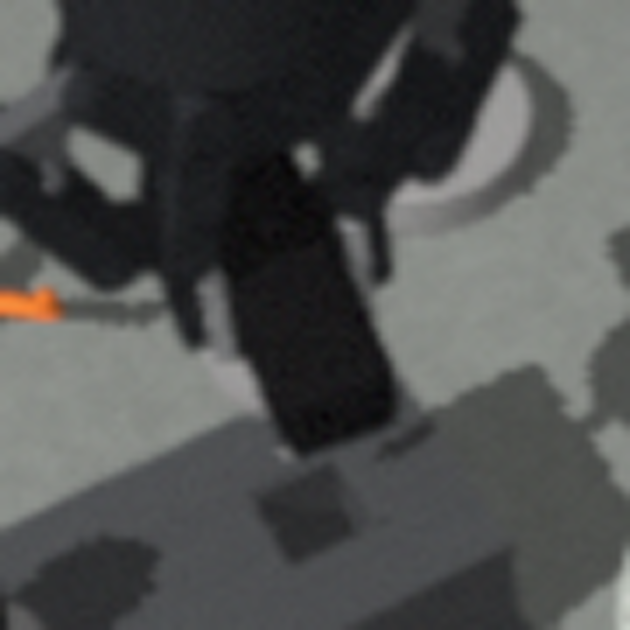

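Toe went into the hole (bottom now at z≈0.033, no contact). Lower to the flange rest.

Run:
```python
from plant import robot
from h import *
np.set_printoptions(precision=4,suppress=True)
p=robot.sense()["tcp_pos"][:2]; p=np.array([.5697,-.1945])
r=robot.move_straight([*p,.0755],vel=.03,contact_N=6); print(r); s=st(robot)
F,sd,s=meanF(robot,10); print(F)
S=snap(robot,"scene","15"); crop(S,"s15",200,240,290,330,7)
```

```text
True
t36.2 tcp [ 0.5694 -0.1943  0.0775] yaw -102.5 F [-0.2697  0.9439  5.2782] M [ 0.0905  0.0693 -0.004 ] op 0.333
[-0.7968  0.7611  5.5638]
```

View pics/s15.png

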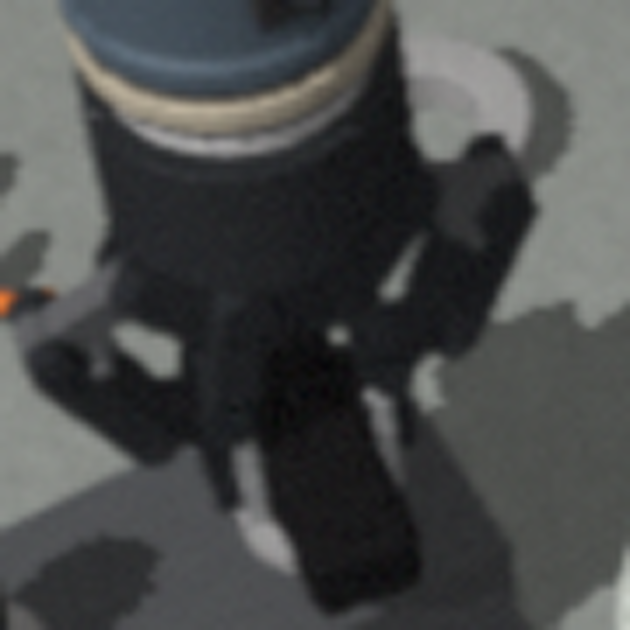

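Run:
```python
from plant import robot
from h import *
np.set_printoptions(precision=4,suppress=True)
robot.grip(0.45,20); robot.sleep(.2); robot.grip(0.8); st(robot)
p=robot.sense()["tcp_pos"]
robot.move_straight([p[0],p[1],.17],vel=.1)
S=snap(robot,"scene","16"); crop(S,"s16",155,250,335,385,4)
robot.goto([.45,-.10,.35],[np.pi,0,np.radians(-102.5)]); 
robot.move_joints([-1.314,0.469,-0.049,1.532,0.024,1.141,-0.082]); robot.sleep(.3)
st(robot)
S=snap(robot,"scene","17");T=snap(robot,"top","17")
crop(S,"s17r",155,250,335,385,4); crop(T,"t17r",345,170,485,280,5); crop(T,"t17p",185,175,325,300,5)
crop(S,"s17p",305,170,440,285,5); ovT(T,"ov17",-81.5,.0125,x0=272,x1=304)
```

```text
t37.3 tcp [ 0.5687 -0.1937  0.0767] yaw -102.5 F [-0.051   0.1457  0.5319] M [ 0.0196 -0.0255  0.037 ] op 0.802
t42.5 tcp [0.1902 0.6479 0.2425] yaw 73.6 F [ 0.0836 -0.3076  0.0951] M [-0.0058 -0.0387 -0.0161] op 0.805
```

View pics/t17r.png

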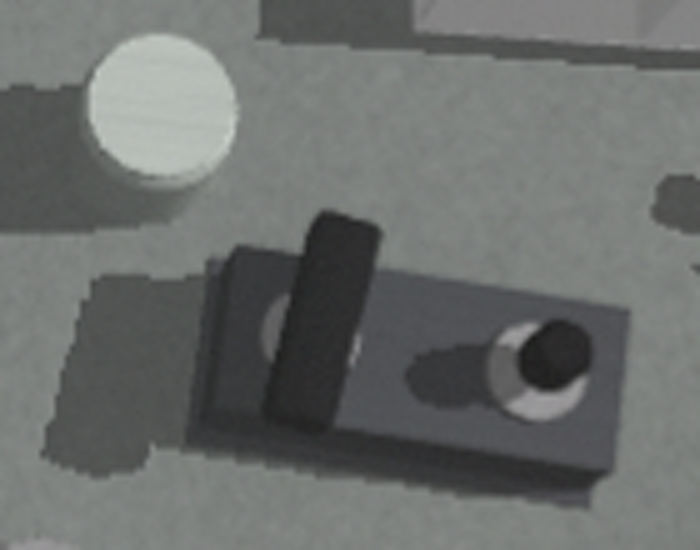

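View pics/s17r.png

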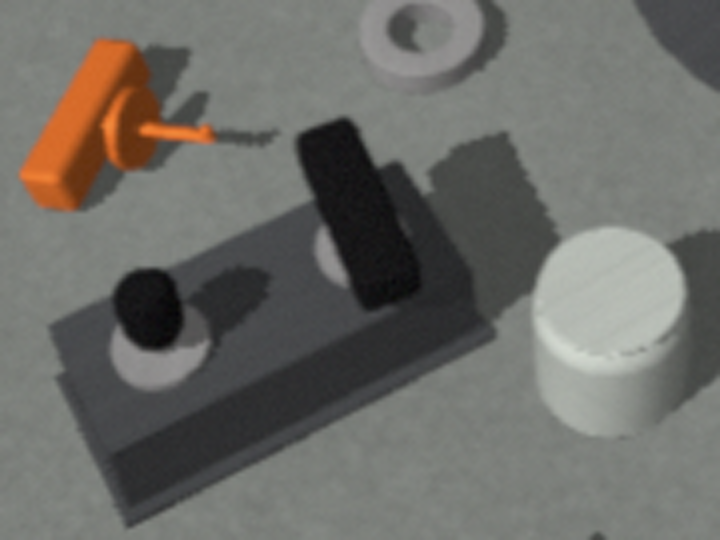

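View pics/t17p.png

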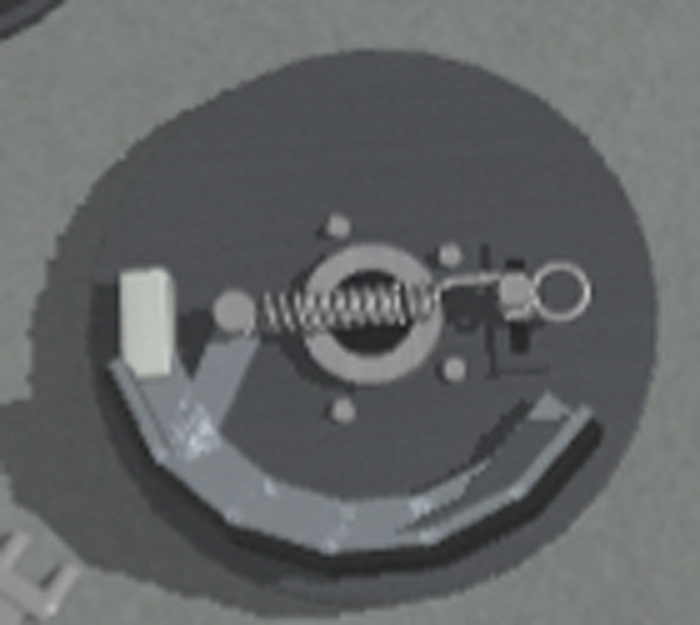

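View pics/ov17.png

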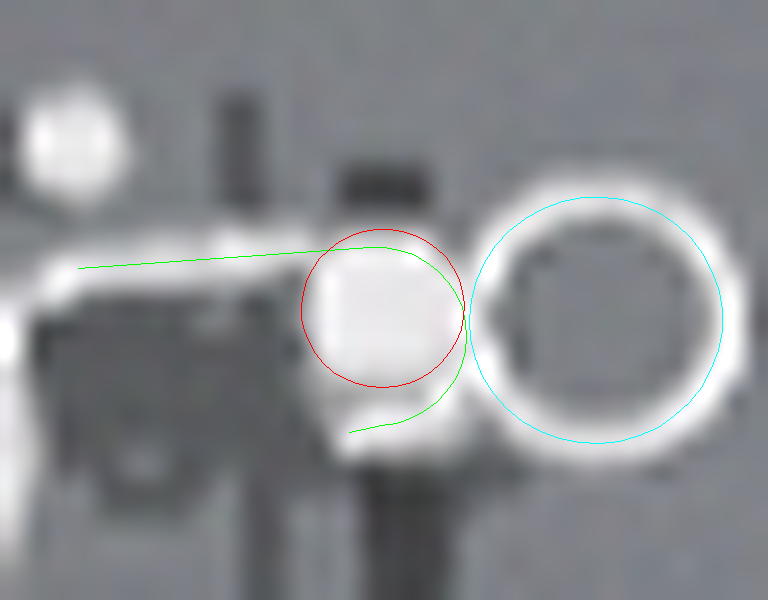

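Run:
```python
from h import *
np.set_printoptions(precision=4,suppress=True)
for k in("0","17"):
    f=dict(np.load(f"top{k}.npz")); c=cloud(f); im=np.array(f["image"])
    m=(c[...,2]>.088)&(c[...,2]<.103)&(np.abs(c[...,0]-.57)<.08)&(c[...,1]>-.25)&(c[...,1]<-.14)&(im.max(2)<60)
    P=c[m]; A=np.c_[P[:,:2]-P[:,:2].mean(0),np.ones(len(P))]; print(k,P.mean(0),"plane slope",np.linalg.lstsq(A,P[:,2],rcond=None)[0], cv2.minAreaRect(P[:,:2].astype(np.float32))[0])
from plant import robot
robot.close_job(); print(robot.sense()["t"])
```

```text
0 [ 0.5694 -0.1952  0.0967] plane slope [-0.0062 -0.053   0.0967] (0.5710386037826538, -0.1962892860174179)
17 [ 0.5676 -0.1924  0.0966] plane slope [-0.0031 -0.0458  0.0966] (0.5689176917076111, -0.19351884722709656)
the job is handed in; nothing more can be done
the job is handed in; nothing more can be done
```

The spring's hook is now round the anchor post, the puller is back upright in its own rack hole, and the job was handed in at about 42.5 s on the robot clock.

- **Hooking:** I put the puller's toe in the eye and stretched the spring to about 27 mm by both force and position. I then swung it clockwise until the leg touched the post at roughly 2 N. As I eased it back, the pull on the puller fell to zero while the hook stayed put, so the post alone is holding the spring.
- **Hook check:** The last top view matches the model of a seated hook at about 12.5 mm stretch, with the eye just beyond the post head. I could not measure the hook-to-post force directly; about 5 N is my inference from that stretch.
- **Puller check:** Its handle is about 3.5 mm from where it started, at the same height. Its top-face slope matches the start picture to within 0.01 rad. The arm is back at its start pose, touching nothing.
- **Bystanders:** The nut driver, tin and bearing look unmoved in the last pictures. I didn't re-examine the wrench and hammer; nothing was moved near them.
- **What disagreed:**
  - The puller sat slightly tilted in the grip, about 0.05 rad, with the toe 3 mm to the side. I corrected for this from the pictures, and it stood upright again once released.
  - The two cameras differed by 1–2 mm, within their stated accuracy.

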